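Stack specimen plates from the light box under a weight

TASK

Turn the lamp selector to its big green mark first; then take all the amber specimen plates off the light box and stack them one on another on the aluminium block, centred on it and lying along it, and last set the steel weight on the middle of the stack. Slide each plate out over the edge of the light box to grip it: do not lift a plate up from the middle of the glass or carry one across above it, and leave the jar and the keys where they are.

Things in the scene. Friction and masses are not known exactly. Their poses are not given: they have to be found in the camera images.
- lightbox: white light box, fixed, 230 (x) x 340 (y) x 30 mm high with a flat flush top; origin at the centre of its underside on the bench; its front edge, facing the robot, lies 115 mm from the origin along its -x, with nothing below the overhang but the bench
- plate0: amber resin specimen plate, pale bone disc in the middle, white label strip at its -x end, 75 (x) x 40 (y) x 4 (z) mm, about 30 g; origin at its centre. Starts flat on the light box, x roughly along the box's x. Absent in some runs. Pushed by its far edge until about 30 mm hangs out over the box's front edge, it can be gripped across its 40 mm width from above
- plate1: another such plate, the same in every way (see plate0); absent in some runs
- plate2: another such plate, the same in every way (see plate0); absent in some runs
- plate3: another such plate, the same in every way (see plate0); absent in some runs
- plate4: another such plate, the same in every way (see plate0); absent in some runs
- block_top (a point): centre of the top face of the fixed aluminium stacking block, 60 (x) x 30 (y) mm, 30 mm high, standing on the bench beside the light box (left or right); x along the block's 60 mm side. Plates lie on it with their long side along x and overhang it all round
- weight: plain steel weight, 50 (x) x 40 (y) x 24 (z) mm, 0.3 to 0.45 kg, with a red band; origin at its centre; starts flat on the bench; any face may lie down
- dial (a joint): angle of the lamp selector, rad: 0 to 2.62, growing clockwise seen from above; friction (about 0.06 N m) holds it where it is left. Six marks 30 degrees apart; the big green one is the fourth, at 1.571 (90 degrees)
- dial_grip (a point): point on the selector's axis, on top of the fixed white control unit (100 x 100 x 35 mm, beside the light box), 55 mm above the bench. The selector is a grip bar 46 long (along this point's x) x 12 wide, from 42 to 66 mm above the bench, on a disc of 52 mm diameter; the point turns with it and its x points to the white-striped pointer end
- jar: bystander: closed jar, 48 mm diameter, 75 mm high; origin at the centre of its underside
- keys: bystander: small bunch of brass keys, about 90 mm long, lying on the bench; origin under the largest
Not all that is in view belongs to the job. What is shaped like the plate3 but pink or yellow is not meant.

How it is judged (in metres and radians):
On the way, in this order (a step that is already met when the one before it is completed fails the run):
1. the selector points at the green mark (value of joint dial between 1.441 and 1.701 rad), for 0.2 s.
2. all plates lie stacked on the block (horizontal distance between each of plate0, plate1, plate2, plate3, plate4 and block_top below 0.015 m and z of plate0 in the frame of block_top between 0 and 0.024 m and angle between the z axis of each of plate0, plate1, plate2, plate3, plate4 and the z axis of block_top, either way round below 0.1 rad and angle between the x axis of each of plate0, plate1, plate2, plate3, plate4 and the x axis of block_top, either way round below 0.25 rad and linear speed of each of plate0, plate1, plate2, plate3, plate4 below 0.03 m/s and z of plate1 in the frame of block_top between 0 and 0.024 m and z of plate2 in the frame of block_top between 0 and 0.024 m and z of plate3 in the frame of block_top between 0 and 0.024 m and z of plate4 in the frame of block_top between 0 and 0.024 m), for 0.3 s.
3. the weight rests on the stack (all of step 2 and horizontal distance between weight and block_top below 0.016 m and z of weight in the frame of block_top above 0.018 m and linear speed of weight below 0.03 m/s), for 0.3 s.
At the end, for the whole second after the job is handed in: The selector is within 0.13 rad of the green mark; every plate present lies flat (0.1 rad) on the stack, its centre within 15 mm of the block's axis and its long side within 0.25 rad of the block's; the weight rests on the stack with its centre within 16 mm of the block's axis; all at rest (all of step 1 and all of step 3); the robot touches nothing.
It fails at once if a plate raised with its centre more than 20 mm above the light box's top while that centre is over the box and 35 mm or more inside its edges ((height (world z) of plate0 between 0.05 and 0.3 m and x of plate0 in the frame of lightbox between -0.08 and 0.08 m and y of plate0 in the frame of lightbox between -0.135 and 0.135 m) or (height (world z) of plate1 between 0.05 and 0.3 m and x of plate1 in the frame of lightbox between -0.08 and 0.08 m and y of plate1 in the frame of lightbox between -0.135 and 0.135 m) or (height (world z) of plate2 between 0.05 and 0.3 m and x of plate2 in the frame of lightbox between -0.08 and 0.08 m and y of plate2 in the frame of lightbox between -0.135 and 0.135 m) or (height (world z) of plate3 between 0.05 and 0.3 m and x of plate3 in the frame of lightbox between -0.08 and 0.08 m and y of plate3 in the frame of lightbox between -0.135 and 0.135 m) or (height (world z) of plate4 between 0.05 and 0.3 m and x of plate4 in the frame of lightbox between -0.08 and 0.08 m and y of plate4 in the frame of lightbox between -0.135 and 0.135 m)).
It fails at once if the jar or the keys moved by more than 30 mm (distance of any of jar, keys from where it was at the start of the episode above 0.03 m).
Of plate0, plate1, plate2, plate3, plate4 only 3 to 5 are there at a start; the rules pass over those that are not, and their reading is None.
At some moment in a run one of weight may be knocked a few centimetres aside while the robot is not near it.
Once in a run the grip may slacken for a moment while it holds something.
It also fails if it takes over 210 s, if anything falls off the work surface, if the arm or the gripper's body presses on something with over 40 N, if the wrist force passes 120 N, or if a joint passes its speed limit or range.

ROBOT

A 6-joint arm with a two-finger parallel gripper is mounted at the origin on the work surface. World frame = base frame: x ahead of the robot, y to its left, z up, the work surface at z = 0. Lengths are in m, angles in degrees, forces in N, time in s.
With the tool pointing down it reaches from about 0.375 to 0.9 m from the base axis. Payload 3.1 kg.
Tool frame: the origin (TCP) lies at the very end of the fingers, on their centre line; the grasp point (between the pads) lies behind it (bot.grip_depth is the z of the grasp point in the tool frame, in m); z points along the fingers, y is the direction in which the jaws open and shut (so a half turn about z gives the same grasp; the last joint's range is limited). The gripper opens to 87 mm and grips with 3 to 60 N. Pads are 19 mm wide; open, the fingers measure 117 mm over their backs; the gripper's body (75 mm by 190 mm) begins 51 mm behind the grasp point.
Start: joints at [60.877, 30.224, 82.088, -0, 67.689, -10.227], TCP at [0.202, 0.591, 0.223] pointing down, gripper open.
Joint ranges: [-176.69, 176.69], [-43.24, 126.21], [12.49, 139.97], [-82, 262], [0, 151.66], [-163.58, 163.58]. Speed limits (degrees/s): [159.86, 159.86, 180, 180, 180, 180].

INTERFACE

Orientations are given as a 3x3 rotation matrix whose columns are the frame's x, y, z axes.
In Python, from rig import bot, vision gives the robot as it stands. The module is installed in compiled form; this text tells all that it offers.
- The arm moves only by the shell command python3 -m jog 'ROWS'. ROWS is JSON, a list of rows, each a list of 3 entries, a list of its own where there are three numbers: the shift along the tool's x, y, z in mm, then the turn, a rotation vector about the tool's x, y, z in degrees, then the closure, from 0 (fully open) to 1 (shut). In form: [[[dx, dy, dz], [wx, wy, wz], fingers], ...]. A call has 1 to 12 rows; each row is the pose to reach, as a shift and turn from the pose commanded when the call began, along the tool's axes at that moment; what a row does not reach only later rows make up. A row lasts 1/12 s, in which the tool goes at most 41.7 mm and 7.16 degrees, less where a joint would pass 70% of its speed; a pose out of reach is approached as far as the arm can. A call with a gripper value outside its range is refused whole. The fingers move at their own pace and stop on an object; the grip force is fixed at half the most. Time passes only in rows, so rows that repeat a pose let the fingers close. It gives the time, the measured TCP pose, the force and the opening at its end, in the units of the state.
- bot.read_state(): the state, without advancing time (a new reading comes with each control period).
- vision.capture(name): name is "scene" or "top" or "wrist"; returns the picture (420x560x3 uint8, red, green, blue); there is no depth.
- vision.camera_info(name): a dict with "intrinsics" (3x3 intrinsics, pixels), "camera_from_world" (4x4, takes a point from world to camera coordinates); the wrist camera has in their place "mount" (4x4, takes a point from camera to tool coordinates, whose origin is the TCP and whose axes are the flange's). Camera axes: x right, y up, looking along -z (the intrinsics and any distortion apply to the point x, -y, -z); pixel columns grow to the right and rows downward; lengths in m; the calibration is good to about 2 mm. The wrist camera is an equidistant fisheye: a pixel r from the principal point sees the ray r / f radians off the axis. A picture is of the moment at which its call begins: read the wrist's pose just before it. camera_info takes no time and is no camera call.
- bot.hand_in(): hands the job in, once; it reports no verdict.
The state is a dict: "time_s": time; "joint_positions": joint angles; "qvel": joint speeds; "tau": joint torques, N m; "position": TCP position; "tcp_rot": TCP orientation; "force": force on the tool from outside, world axes, zero at the start; "moment": the same for the moment, N m; "opening": opening from 0.0 (shut) to 1.0 (fully open).
Only numpy, scipy, OpenCV 4.12 (cv2) and the standard library are available. Lean on these libraries where they do the work, as an engineer would, in place of code of your own. Each camera call takes 0.05 s, during which the arm holds its last target. There are 200 camera calls.

## Working session

There is one attempt and no reset: what is moved stays moved. The work goes in short steps, Python scripts to look and compute and a shell command to move; the robot and the scene stay as the last step left them, time stands still between calls to the robot, and variables do not carry over. Pictures are saved under pics/ and viewed, about 12 in all and at most 16, crops included, and the job is handed in when it is done.

```bash
mkdir -p pics
python3 - <<'E'
from rig import bot, vision
import cv2,numpy as np
for n in("scene","top"):
    im=vision.capture(n); cv2.imwrite(f"pics/{n}0.png",im[:,:,::-1])
    i=vision.camera_info(n); print(n,np.round(i["intrinsics"],1).tolist(),np.round(i["camera_from_world"],4).tolist(), [k for k in i])
print(vision.camera_info("wrist"))
s=bot.read_state();print(s,bot.grip_depth)
E
```

```text
scene [[499.3, 0.0, 276.3], [0.0, 499.3, 213.2], [0.0, 0.0, 1.0]] [[-0.6504, 0.7595, -0.006, 0.4011], [-0.6134, -0.5206, 0.5939, 0.3137], [0.448, 0.39, 0.8045, -1.5465], [0.0, 0.0, 0.0, 1.0]] ['intrinsics', 'camera_from_world']
top [[489.4, 0.0, 285.1], [0.0, 489.4, 210.7], [0.0, 0.0, 1.0]] [[0.0218, -0.9998, 0.0042, 0.0013], [0.9976, 0.0221, 0.0658, -0.5878], [-0.0659, 0.0027, 0.9978, -1.225], [0.0, 0.0, 0.0, 1.0]] ['intrinsics', 'camera_from_world']
{'intrinsics': array([[325.1922621 ,   0.        , 280.82722187],
       [  0.        , 325.1922621 , 203.76948799],
       [  0.        ,   0.        ,   1.        ]]), 'mount': array([[-5.60740889e-04,  9.65767124e-01,  2.59409998e-01,
         7.12407579e-02],
       [ 9.99999585e-01,  7.27761202e-04, -5.47809217e-04,
        -1.13239235e-03],
       [-7.17844664e-04,  2.59409583e-01, -9.65767132e-01,
        -1.62061820e-01],
       [ 0.00000000e+00,  0.00000000e+00,  0.00000000e+00,
         1.00000000e+00]])}
{'time_s': 0.1, 'joint_positions': array([ 6.08772476e+01,  3.02722340e+01,  8.21460955e+01, -5.72002676e-05,
        6.76899787e+01, -1.02274211e+01]), 'qvel': array([-0.02928676, -0.14310773, -0.11048795,  0.06887348, -0.07515177,
        0.03715082]), 'tau': array([-2.32230750e-04, -4.40984452e+01, -1.77151090e+01,  6.34638243e-02,
        5.34430076e-02, -5.15366310e-05]), 'position': array([0.2020612 , 0.5907676 , 0.22170094]), 'tcp_rot': array([[-9.46111719e-01,  3.23839112e-01, -9.19184478e-04],
       [ 3.23840243e-01,  9.46110336e-01, -1.65180417e-03],
       [ 3.34731142e-04, -1.86046020e-03, -9.99998213e-01]]), 'force': array([-0.50013598,  0.07611532,  0.44308386]), 'moment': array([ 0.04263162,  0.01331111, -0.02458093]), 'opening': 1.0007681032341877} -0.0187
```

View pics/top0.png

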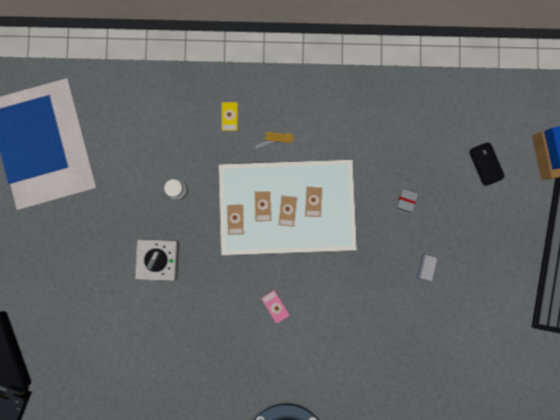

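View pics/scene0.png

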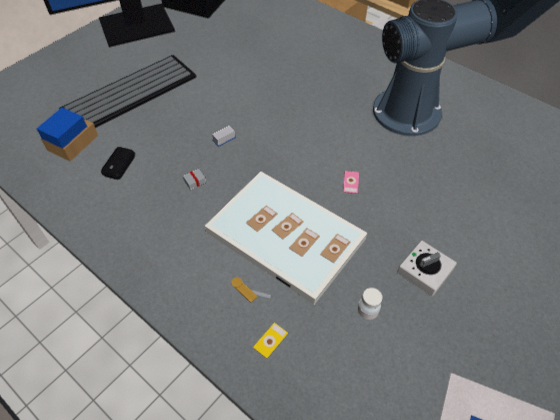

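```bash
cat > h.py <<'E'
from rig import bot, vision
import cv2,numpy as np
def ray(n,u,v,z):
    i=vision.camera_info(n);K=i["intrinsics"];T=i["camera_from_world"]
    d=np.array([(u-K[0,2])/K[0,0],-(v-K[1,2])/K[1,1],-1]);R=T[:3,:3]
    c=-R.T@T[:3,3];d=R.T@d;return c+d*(z-c[2])/d[2]
def wray(u,v,z,s):
    i=vision.camera_info("wrist");K=i["intrinsics"];M=i["mount"]
    x,y=(u-K[0,2]),(v-K[1,2]);r=np.hypot(x,y);t=r/K[0,0]
    d=np.array([np.sin(t)*x/r,-np.sin(t)*y/r,-np.cos(t)])
    R=s["tcp_rot"];p=s["position"]
    c=R@M[:3,3]+p;d=R@M[:3,:3]@d;return c+d*(z-c[2])/d[2]
def rects(im,lo,hi,f,z,amin=60,amax=1e9):
    """oriented rects of an HSV range mapped to world: centre, long axis angle deg, sizes mm"""
    m=cv2.inRange(cv2.cvtColor(im,cv2.COLOR_RGB2HSV),np.array(lo),np.array(hi))
    m=cv2.morphologyEx(m,cv2.MORPH_CLOSE,np.ones((5,5)))
    out=[]
    for c in cv2.findContours(m,0,1)[0]:
        if not amin<cv2.contourArea(c)<amax: continue
        w=np.array([f(u,v,z)[:2] for u,v in c[:,0]],np.float32)*1000
        (x,y),(a,b),_=r=cv2.minAreaRect(w);B=cv2.boxPoints(r)
        e=B[1]-B[0];g=B[2]-B[1];l=e if np.hypot(*e)>np.hypot(*g) else g
        out.append((c[:,0].mean(0).round(),np.round([x,y]),round((np.degrees(np.arctan2(l[1],l[0]))+90)%180-90,1),sorted(np.round([a,b]))))
    return out
E
python3 - <<'E'
from h import *
im=vision.capture("top")
cv2.imwrite("pics/topz.png",cv2.resize(im[100:325,130:450],(800,562),interpolation=cv2.INTER_CUBIC)[:,:,::-1])
f=lambda u,v,z:ray("top",u,v,z)
print("brown");[print(*r) for r in rects(im,(5,60,60),(20,200,220),f,.034)]
print("box");[print(*r) for r in rects(im,(60,5,190),(110,60,255),f,.03,2000)]
hsv=cv2.cvtColor(im,cv2.COLOR_RGB2HSV)
for u,v in((227,216),(428,268),(405,195),(280,190),(174,189),(140,270)):print(u,v,hsv[v,u])
E
```

```text
brown
[235. 219.] [563. 140.] 1.7 [np.float64(35.0), np.float64(71.0)]
[287. 211.] [588.   9.] -4.4 [np.float64(37.0), np.float64(71.0)]
[262. 204.] [598.  73.] 1.4 [np.float64(35.0), np.float64(68.0)]
[313. 200.] [612. -55.] -2.2 [np.float64(37.0), np.float64(72.0)]
[278. 137.] [774.  35.] 87.7 [np.float64(24.0), np.float64(73.0)]
[544. 158.] [ 743. -644.] 11.8 [np.float64(51.0), np.float64(124.0)]
box
[287. 207.] [597.  10.] -86.6 [np.float64(206.0), np.float64(317.0)]
227 216 [ 19  33 164]
428 268 [130   5 150]
405 195 [100  12 131]
280 190 [ 80  16 194]
174 189 [ 24  13 196]
140 270 [  8   6 167]
```

View pics/topz.png

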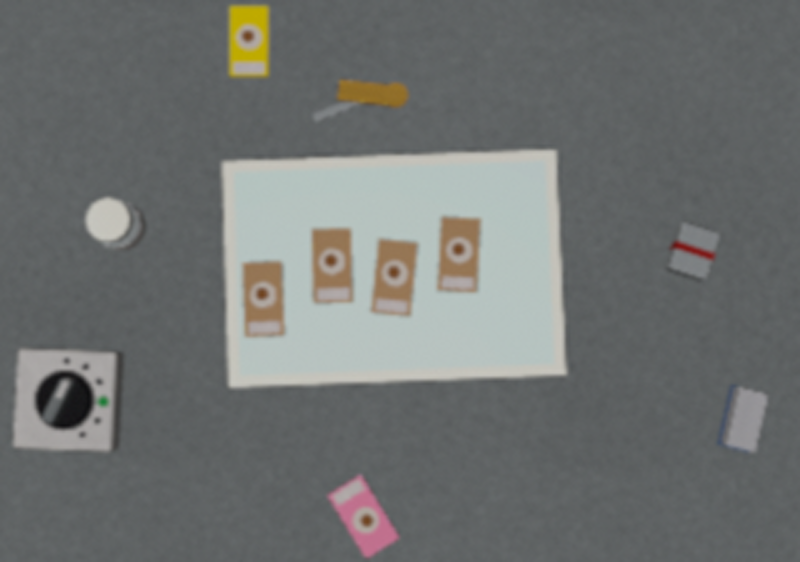

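Run:
```python
from h import *
P={"box":([(222,161),(556,150),(566,375),(229,387)],.03),"dialunit":([(20,349),(118,352),(115,450),(14,447)],.035),"dial":([(65,400)],.06),"stripe":([(70,383)],.066),
"block":([(735,386),(768,394),(757,452),(725,444)],.03),"weight":([(684,223),(719,234),(705,279),(669,267)],.024),"jar":([(108,220)],.075),"keys":([(375,93)],.005)}
for k,(q,z) in P.items():
    w=np.array([ray("top",130+u/2.5,100+v/2.5,z)[:2] for u,v in q])*1000
    print(k,w.mean(0).round(),w.round().tolist())
    if len(q)==4:
        e=w-np.roll(w,1,0);print("  edges",np.hypot(*e.T).round(),np.degrees(np.arctan2(e[:,1],e[:,0])).round(1))
s=bot.read_state();print(s["position"],s["time_s"])
R=s["tcp_rot"];print(R.T@(np.array([.465,.57,.25])-s["position"])*1000)
```

```text
box [596.   9.] [[701.0, 185.0], [720.0, -154.0], [492.0, -167.0], [473.0, 171.0]]
  edges [229. 339. 228. 338.] [   3.5  -86.8 -176.7   93.3]
dialunit [457. 332.] [[506.0, 380.0], [505.0, 282.0], [408.0, 282.0], [409.0, 382.0]]
  edges [ 97.  98.  97. 100.] [  -1.1  -90.5 -179.7   89.5]
dial [457. 327.] [[457.0, 327.0]]
stripe [474. 321.] [[474.0, 321.0]]
block [ 452. -348.] [[485.0, -336.0], [477.0, -370.0], [419.0, -359.0], [427.0, -327.0]]
  edges [59. 34. 59. 33.] [  -9.6 -102.4  169.3   77.2]
weight [ 621. -296.] [[649.0, -286.0], [638.0, -321.0], [592.0, -307.0], [603.0, -271.0]]
  edges [48. 37. 48. 38.] [ -18.3 -106.3  163.1   72.7]
jar [633. 288.] [[633.0, 288.0]]
keys [779.  32.] [[779.0, 32.0]]
[0.20214312 0.59081879 0.22177507] 0.15
[-255.42416995   65.38886972  -28.40061388]
```

```bash
python3 -m jog '[[[-326,-166,0],[0,0,-18.9],0],[[-326,-166,0],[0,0,-18.9],0],[[-326,-166,0],[0,0,-18.9],0],[[-326,-166,0],[0,0,-18.9],0],[[-326,-166,0],[0,0,-18.9],0],[[-326,-166,0],[0,0,-18.9],0],[[-326,-166,0],[0,0,-18.9],0],[[-326,-166,0],[0,0,-18.9],0],[[-326,-166,0],[0,0,-18.9],0],[[-326,-166,0],[0,0,-18.9],0],[[-326,-166,0],[0,0,-18.9],0],[[-326,-166,0],[0,0,-18.9],0]]'
python3 - <<'E'
from h import *
s=bot.read_state();im=vision.capture("wrist");cv2.imwrite("pics/w1.png",im[:,:,::-1])
print(s["position"],s["tcp_rot"].round(3).tolist(),s["joint_positions"].round())
E
```

```text
time_s: 1.15
position: [0.4565, 0.3286, 0.2222]
tcp_rot: [[-1.0, 0.001, -0.001], [0.001, 1.0, -0.0], [0.001, -0.0, -1.0]]
force: [-0.7, 0.1, 0.4]
opening: 0.997
[0.4564761  0.32857805 0.22218884] [[-1.0, 0.001, -0.001], [0.001, 1.0, -0.0], [0.001, -0.0, -1.0]] [ 24.  25.  91.   0.  63. -66.]
```

View pics/w1.png

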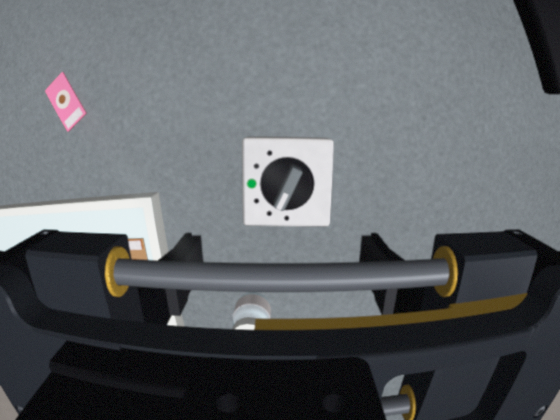

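Run:
```python
from h import *
s=bot.read_state()
for n,u,v,z in(("ptr",281,208,.066),("tail",297,168,.066),("disc",287,183,.043),("green",251,184,.035),("m0",286,218,.035),("c1",244,139,.035),("c2",333,140,.035),("c3",332,226,.035),("c4",246,225,.035)):
    print(n,(wray(u,v,z,s)*1000).round(1))
```

```text
ptr [474.2 328.6  66. ]
tail [433.1 344.4  66. ]
disc [452.9 335.   43. ]
green [455.6 295.6  35. ]
m0 [494.6 334.2  35. ]
c1 [406.1 288.8  35. ]
c2 [406.8 384.7  35. ]
c3 [504.4 387.   35. ]
c4 [503.1 288.8  35. ]
```

```bash
python3 -m jog '[[[2,7.4,90],[0,0,21],0],[[2,7.4,120],[0,0,21],0.3],[[2,7.4,150],[0,0,21],0.4],[[2,7.4,175],[0,0,21],0.5],[[2,7.4,175],[0,0,21],0.6],[[2,7.4,175],[0,0,21],1],[[2,7.4,175],[0,0,21],1],[[2,7.4,175],[0,0,21],1],[[2,7.4,175],[0,0,21],1],[[2,7.4,175],[0,0,21],1],[[2,7.4,175],[0,0,21],1],[[2,7.4,175],[0,0,21],1]]'
python3 -m jog '[[[0,0,0],[0,0,0],1],[[0,0,0],[0,0,0],1],[[0,0,0],[0,0,0],1]]'
```

```text
time_s: 2.2
position: [0.4556, 0.3363, 0.0488]
tcp_rot: [[-0.934, 0.358, 0.002], [0.358, 0.934, 0.001], [-0.001, 0.002, -1.0]]
force: [-0.1, -0.3, -0.7]
opening: 0.248
time_s: 2.45
position: [0.4551, 0.3356, 0.0481]
tcp_rot: [[-0.934, 0.358, -0.0], [0.358, 0.934, -0.001], [-0.0, -0.001, -1.0]]
force: [-0.7, -2.9, 5.7]
opening: 0.137
```

```bash
python3 -m jog '[[[0,0,0],[0,0,7],1],[[0,0,0],[0,0,14],1],[[0,0,0],[0,0,21],1],[[0,0,0],[0,0,28],1],[[0,0,0],[0,0,35],1],[[0,0,0],[0,0,42],1],[[0,0,0],[0,0,49],1],[[0,0,0],[0,0,56],1],[[0,0,0],[0,0,63],1],[[0,0,0],[0,0,69],1],[[0,0,0],[0,0,69],1],[[0,0,0],[0,0,69],1]]'
python3 -m jog '[[[0,0,0],[0,0,0],0.6],[[0,0,0],[0,0,0],0.5],[[0,0,0],[0,0,0],0.5],[[0,0,0],[0,0,0],0.5],[[0,0,-40],[0,0,0],0.5],[[0,0,-80],[0,0,0],0.5],[[0,0,-120],[0,0,0],0.5],[[0,0,-160],[0,0,0],0.5],[[0,0,-173],[0,0,-7],0.5],[[0,0,-173],[0,0,-14],0.5],[[0,0,-173],[0,0,-21],0.5],[[0,0,-173],[0,0,-28],0.5]]'
python3 -m jog '[[[0,0,0],[0,0,-62],0],[[0,0,0],[0,0,-62],0],[[0,0,0],[0,0,-62],0],[[0,0,0],[0,0,-62],0],[[0,0,0],[0,0,-62],0],[[0,0,0],[0,0,-62],0],[[0,0,0],[0,0,-62],0],[[0,0,0],[0,0,-62],0],[[0,0,0],[0,0,-62],0],[[0,0,0],[0,0,-62],0],[[0,0,0],[0,0,-62],0],[[0,0,0],[0,0,-62],0]]'
python3 - <<'E'
from h import *
s=bot.read_state();im=vision.capture("wrist");cv2.imwrite("pics/w2.png",cv2.resize(im[100:260,180:400],None,fx=3,fy=3)[:,:,::-1])
E
```

```text
time_s: 3.45
position: [0.4564, 0.3364, 0.0481]
tcp_rot: [[-0.002, 1.0, 0.003], [1.0, 0.002, 0.001], [0.001, 0.003, -1.0]]
force: [1.1, -0.9, 5.1]
opening: 0.135
time_s: 4.45
position: [0.4545, 0.3361, 0.2209]
tcp_rot: [[-0.475, 0.88, -0.0], [0.88, 0.475, 0.0], [0.0, 0.0, -1.0]]
force: [0.8, -0.5, 0.1]
opening: 0.502
time_s: 5.45
position: [0.4547, 0.336, 0.2203]
tcp_rot: [[-1.0, 0.002, -0.001], [0.002, 1.0, -0.0], [0.001, -0.0, -1.0]]
force: [-0.4, -0.4, 1.1]
opening: 0.996
```

View pics/w2.png

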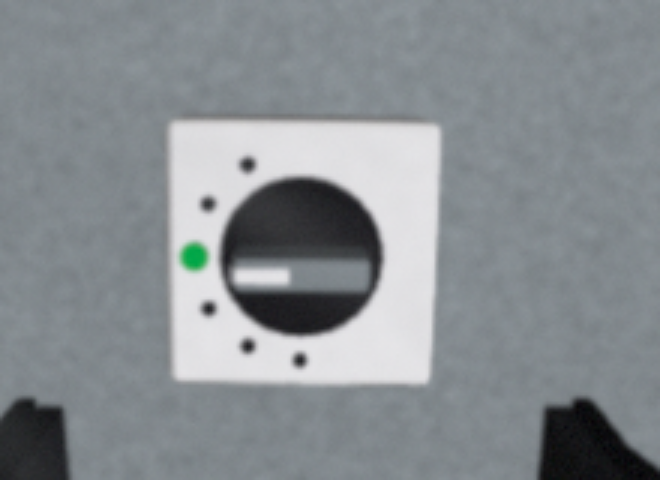

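```bash
python3 -m jog '[[[-163,-193,60],[0,0,-3.3],0.88],[[-163,-193,60],[0,0,-3.3],0.88],[[-163,-193,60],[0,0,-3.3],0.88],[[-163,-193,60],[0,0,-3.3],0.88],[[-163,-193,60],[0,0,-3.3],0.88],[[-163,-193,60],[0,0,-3.3],0.88],[[-163,-193,60],[0,0,-3.3],0.88],[[-163,-193,100],[0,0,-3.3],0.88],[[-163,-193,140],[0,0,-3.3],0.88],[[-163,-193,175],[0,0,-3.3],0.88],[[-163,-193,175],[0,0,-3.3],0.88],[[-163,-193,175],[0,0,-3.3],0.88]]'
python3 - <<'E'
from h import *
im=vision.capture("wrist");cv2.imwrite("pics/w3.png",im[:,:,::-1])
E
```

```text
time_s: 6.5
position: [0.616, 0.1433, 0.0437]
tcp_rot: [[-0.998, -0.057, -0.006], [-0.057, 0.998, -0.0], [0.006, 0.0, -1.0]]
force: [0.9, -0.3, -0.3]
opening: 0.181
```

View pics/w3.png

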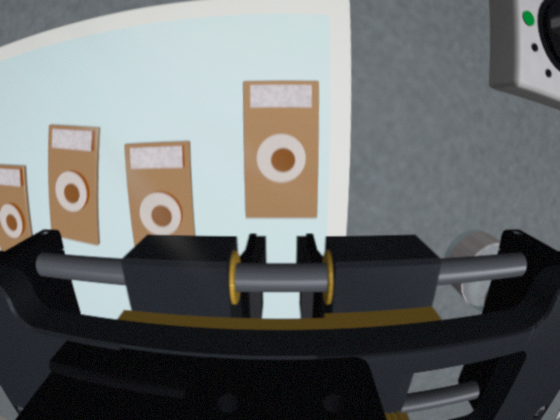

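```bash
python3 - <<'E'
from h import *
s=bot.read_state()
for n,u,v,z in(("A nl",244,81,.034),("A nr",319,81,.034),("A fr",317,217,.034),("A fl",244,217,.034),("box corner",349,-1,.03),("box edge r",347,150,.03),("boxfront",250,4,.03),("bf2",100,22,.03)):
    print(n,(wray(u,v,z,s)*1000).round(1))
E
python3 -m jog '[[[0,0,6],[0,0,0],0.88],[[0,0,11],[0,0,0],0.88],[[0,0,12],[0,0,0],0.88],[[0,0,12],[0,0,0],0.88]]'
```

```text
A nl [527.6 118.   34. ]
A nr [525.3 157.6  34. ]
A fr [600.1 162.1  34. ]
A fl [602.5 121.   34. ]
box corner [474.5 172.5  30. ]
box edge r [561.7 176.3  30. ]
boxfront [482.2 118.   30. ]
bf2 [486.8  25.2  30. ]
time_s: 6.88
position: [0.6185, 0.1433, 0.0346]
tcp_rot: [[-0.998, -0.058, 0.002], [-0.058, 0.998, 0.0], [-0.002, -0.0, -1.0]]
force: [-0.0, -0.9, -1.3]
opening: 0.121
```

```bash
python3 -m jog '[[[0,0,2.5],[0,0,0],0.88],[[8,0,2.5],[0,0,0],0.88],[[16,0,2.5],[0,0,0],0.88],[[24,0,2.5],[0,0,0],0.88],[[32,0,2.5],[0,0,0],0.88],[[40,0,2.5],[0,0,0],0.88],[[48,0,2.5],[0,0,0],0.88],[[56,0,2.5],[0,0,0],0.88],[[64,0,2.5],[0,0,0],0.88],[[72,0,2.5],[0,0,0],0.88],[[79,0,2.5],[0,0,0],0.88],[[82,0,2.5],[0,0,0],0.88]]'
python3 - <<'E'
from h import *
print(bot.read_state()["position"])
im=vision.capture("wrist");cv2.imwrite("pics/w4.png",im[:,:,::-1])
E
```

```text
time_s: 7.88
position: [0.5345, 0.1383, 0.0309]
tcp_rot: [[-0.998, -0.058, -0.002], [-0.058, 0.998, -0.0], [0.002, 0.0, -1.0]]
force: [0.8, -0.7, -0.2]
opening: 0.118
[0.53447411 0.13831879 0.03094772]
```

View pics/w4.png

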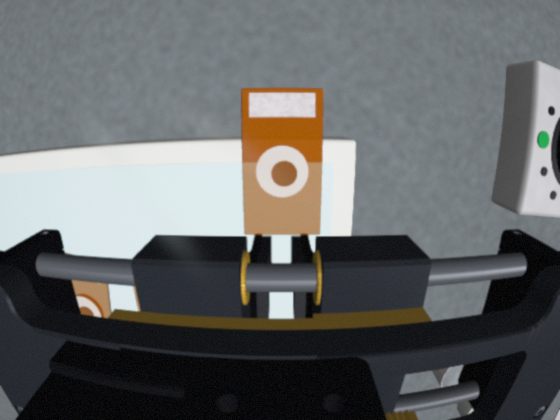

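Run:
```python
from h import *
s=bot.read_state()
for n,u,v,z in(("A nl",242,88,.034),("A nr",322,88,.034),("A fr",322,235,.034),("A fl",243,235,.034),("box corner",355,140,.03),("edge at plate",241,144,.03),("bf2",100,149,.03)):
    print(n,(wray(u,v,z,s)*1000).round(1))
```

```text
A nl [448.7 113.8  34. ]
A nr [446.5 152.5  34. ]
A fr [521.2 158.4  34. ]
A fl [523.5 117.1  34. ]
box corner [470.9 171.7  30. ]
edge at plate [476.7 114.2  30. ]
bf2 [480.7  33.4  30. ]
```

```bash
python3 -m jog '[[[-3,0,0],[0,0,0],0.7],[[-3,0,-30],[0,0,0],0],[[30,0,-40],[0,0,0],0],[[74,0,-40],[0,0,0],0],[[74,0,-40],[0,0,0],0],[[74,0,-40],[0,0,0],0],[[74,0,-40],[0,0,0],0],[[74,0,-20],[0,0,0],0],[[74,0,0],[0,0,0],0],[[74,0,13],[0,0,0],0],[[74,0,15],[0,0,0],0.4],[[74,0,15],[0,0,0],0.4]]'
python3 -m jog '[[[0,0,0],[0,0,0],1],[[0,0,0],[0,0,0],1],[[0,0,0],[0,0,0],1],[[0,0,0],[0,0,0],1],[[0,0,0],[0,0,0],1],[[0,0,0],[0,0,0],1]]'
```

```text
time_s: 8.93
position: [0.463, 0.134, 0.0153]
tcp_rot: [[-0.998, -0.057, -0.001], [-0.057, 0.998, -0.0], [0.001, -0.0, -1.0]]
force: [-1.6, -1.1, -1.0]
opening: 0.787
time_s: 9.43
position: [0.4629, 0.1341, 0.0162]
tcp_rot: [[-0.998, -0.058, 0.001], [-0.058, 0.998, 0.0], [-0.001, -0.0, -1.0]]
force: [-0.7, 0.5, -0.3]
opening: 0.452
```

```bash
python3 -m jog '[[[0,0,-15],[0,0,0],1],[[10,0,-50],[0,0,0],1],[[70,-380,-110],[0,0,14],1],[[70,-380,-110],[0,0,14],1],[[70,-380,-110],[0,0,14],1],[[70,-380,-110],[0,0,14],1],[[70,-380,-110],[0,0,14],1],[[70,-380,-110],[0,0,14],1],[[70,-380,-110],[0,0,14],1],[[70,-380,-110],[0,0,14],1],[[70,-380,-110],[0,0,14],1],[[70,-380,-110],[0,0,14],1]]'
python3 -m jog '[[[0,0,0],[0,0,0],1],[[0,0,0],[0,0,0],1],[[0,0,0],[0,0,0],1]]'
python3 - <<'E'
from h import *
im=vision.capture("wrist");cv2.imwrite("pics/w5.png",im[:,:,::-1])
E
```

```text
time_s: 10.43
position: [0.4163, -0.2572, 0.1278]
tcp_rot: [[-0.982, 0.19, 0.007], [0.19, 0.982, -0.008], [-0.008, -0.007, -1.0]]
force: [0.6, -0.6, -0.7]
opening: 0.45
time_s: 10.68
position: [0.4137, -0.2477, 0.1257]
tcp_rot: [[-0.983, 0.185, -0.001], [0.185, 0.983, 0.002], [0.001, 0.001, -1.0]]
force: [-0.4, 0.5, -0.3]
opening: 0.452
```

View pics/w5.png

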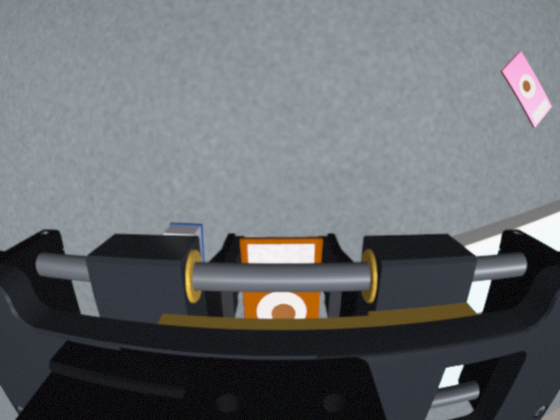

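```bash
python3 -m jog '[[[-90,0,0],[0,0,0],1],[[-90,0,0],[0,0,0],1],[[-90,0,0],[0,0,0],1],[[-90,0,0],[0,0,0],1],[[-90,0,0],[0,0,0],1],[[-90,0,0],[0,0,0],1]]'
python3 - <<'E'
from h import *
im=vision.capture("wrist");cv2.imwrite("pics/w6.png",cv2.resize(im[60:260,60:340],None,fx=2.5,fy=2.5)[:,:,::-1])
E
```

```text
time_s: 11.23
position: [0.501, -0.2637, 0.1254]
tcp_rot: [[-0.983, 0.184, -0.003], [0.184, 0.983, 0.002], [0.004, 0.002, -1.0]]
force: [-0.9, 0.6, 0.6]
opening: 0.452
```

View pics/w6.png

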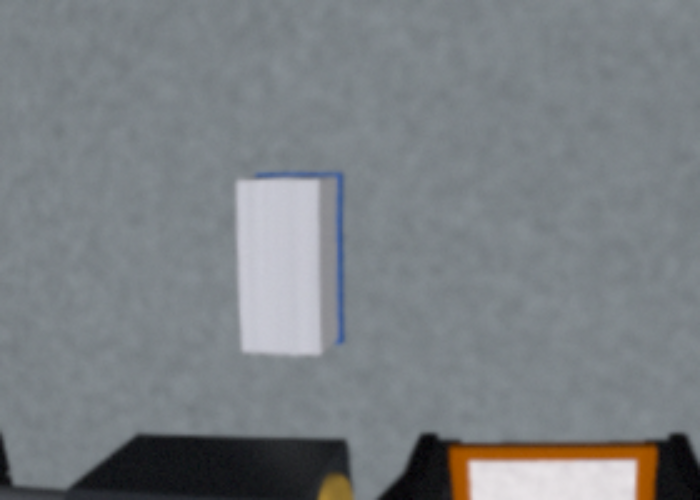

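Run:
```python
from h import *
s=bot.read_state();p=s["position"];R=s["tcp_rot"]
w=np.array([wray(u/2.5+60,v/2.5+60,.03,s)[:2] for u,v in((236,181),(319,178),(322,354),(241,352))])*1000
c=w.mean(0);e=w-np.roll(w,1,0);print(w.round(1).tolist(),c,np.hypot(*e.T),np.degrees(np.arctan2(e[:,1],e[:,0])))
a=np.array([wray(u/2.5+60,v/2.5+60,p[2]+.017,s) for u,v in((449,444),(658,443))]);
print("plate near edge in tool mm",((a-p)@R*1000).round(1).tolist())
print("tool x dir deg",np.degrees(np.arctan2(R[1,0],R[0,0])))
```

```text
[[418.9, -355.9], [424.8, -327.2], [482.1, -340.1], [475.9, -369.1]] [ 450.44437836 -348.06494434] [58.48025926 29.26229548 58.79870352 29.62084131] [ 166.93881429   78.45602808  -12.70524814 -102.17625112]
plate near edge in tool mm [[15.6, -20.7, -17.0], [15.8, 19.4, -16.9]]
tool x dir deg 169.34856309638906
```

```bash
python3 -m jog '[[[56,-91.5,20],[0,0,1.9],1],[[56,-91.5,20],[0,0,1.9],1],[[56,-91.5,30],[0,0,1.9],1],[[56,-91.5,60],[0,0,1.9],1],[[56,-91.5,80],[0,0,1.9],1],[[56,-91.5,90],[0,0,1.9],1],[[56,-91.5,90],[0,0,1.9],1],[[56,-91.5,90],[0,0,1.9],1]]'
```

```text
time_s: 11.95
position: [0.4303, -0.345, 0.0361]
tcp_rot: [[-0.976, 0.218, -0.001], [0.218, 0.976, 0.001], [0.001, 0.001, -1.0]]
force: [0.3, 0.2, -0.1]
opening: 0.449
```

```bash
python3 -m jog '[[[1.4,1.4,8],[0,0,0],1],[[1.4,1.4,16],[0,0,0],1],[[1.4,1.4,20],[0,0,0],1],[[1.4,1.4,20],[0,0,0],1],[[1.4,1.4,20],[0,0,0],1]]'
```

```text
time_s: 12.37
position: [0.4299, -0.3437, 0.0162]
tcp_rot: [[-0.976, 0.218, 0.0], [0.218, 0.976, -0.0], [-0.0, -0.0, -1.0]]
force: [0.8, -0.3, 0.1]
opening: 0.45
```

```bash
python3 -m jog '[[[0,0,0],[0,0,0],0.5],[[0,0,0],[0,0,0],0.35],[[0,0,0],[0,0,0],0.35],[[0,0,0],[0,0,0],0.35],[[0,0,-10],[0,0,0],0.35],[[0,0,-30],[0,0,0],0.35],[[0,0,-70],[0,0,0],0.5],[[0,0,-110],[0,0,0],0.6]]'
python3 -m jog '[[[-168,336,0],[0,0,-15.9],0.88],[[-168,336,0],[0,0,-15.9],0.88],[[-168,336,0],[0,0,-15.9],0.88],[[-168,336,0],[0,0,-15.9],0.88],[[-168,336,0],[0,0,-15.9],0.88],[[-168,336,0],[0,0,-15.9],0.88],[[-168,336,0],[0,0,-15.9],0.88],[[-168,336,0],[0,0,-15.9],0.88],[[-168,336,0],[0,0,-15.9],0.88],[[-168,336,40],[0,0,-15.9],0.88],[[-168,336,70],[0,0,-15.9],0.88],[[-168,336,70],[0,0,-15.9],0.88]]'
cat > plates.py <<'E'
from h import *
import sys
z=float(sys.argv[1]) if len(sys.argv)>1 else .034
s=bot.read_state();im=vision.capture("wrist");cv2.imwrite("pics/last.png",im[:,:,::-1])
im=im.copy();im[236:]=0
f=lambda u,v,z:wray(u,v,z,s)
print(s["position"].round(4),np.degrees(np.arctan2(s["tcp_rot"][1,0],s["tcp_rot"][0,0])).round(2))
[print(*r) for r in rects(im,(5,80,60),(20,255,240),f,z,300)]
# front ends of plate contours (world mm):
E
python3 plates.py
```

```text
time_s: 13.03
position: [0.4287, -0.3429, 0.1266]
tcp_rot: [[-0.976, 0.218, -0.002], [0.218, 0.976, 0.003], [0.003, 0.002, -1.0]]
force: [0.6, -0.3, 0.4]
opening: 0.572
time_s: 14.03
position: [0.6623, -0.0502, 0.0505]
tcp_rot: [[-0.998, -0.06, -0.012], [-0.06, 0.998, 0.003], [0.012, 0.004, -1.0]]
force: [-1.0, 0.2, -0.9]
opening: 0.124
[ 0.6623 -0.0502  0.0505] -176.58
[477. 149.] [596.  71.] 2.8 [np.float64(39.0), np.float64(74.0)]
[277. 151.] [610. -56.] -1.9 [np.float64(39.0), np.float64(74.0)]
[390. 119.] [586.   8.] -4.7 [np.float64(39.0), np.float64(74.0)]
```

```bash
python3 -m jog '[[[0,-5,6],[0,0,0],0.88],[[0,-5,12],[0,0,0],0.88],[[0,-5,12],[0,0,0],0.88],[[0,-5,12],[0,0,0],0.88],[[0,-5,12],[0,0,0],0.88]]'
```

```text
time_s: 14.5
position: [0.6679, -0.0583, 0.0454]
tcp_rot: [[-0.998, -0.057, 0.002], [-0.057, 0.998, -0.0], [-0.002, -0.001, -1.0]]
force: [0.3, -0.8, -0.7]
opening: 0.118
```

```bash
python3 -m jog '[[[0,1.5,8],[0,0,0],0.88],[[0,1.5,12],[0,0,0],0.88],[[4,1.5,13],[0,0,0],0.88],[[10,1.5,13],[0,0,0],0.88],[[18,1.5,13],[0,0,0],0.88],[[26,1.5,13],[0,0,0],0.88],[[34,1.5,13],[0,0,0],0.88],[[42,1.5,13],[0,0,0],0.88],[[50,1.5,13],[0,0,0],0.88],[[58,1.5,13],[0,0,0],0.88],[[66,1.5,13],[0,0,0],0.88],[[72,1.5,13],[0,0,0],0.88]]'
python3 -m jog '[[[8,0,0],[0,0,0],0.88],[[16,0,0],[0,0,0],0.88],[[24,0,0],[0,0,0],0.88],[[32,0,0],[0,0,0],0.88],[[40,0,0],[0,0,0],0.88],[[46,0,0],[0,0,0],0.88],[[50,0,0],[0,0,0],0.88],[[51,0,0],[0,0,0],0.88],[[51,0,0],[0,0,0],0.88]]'
python3 plates.py
```

```text
time_s: 15.5
position: [0.5941, -0.0602, 0.0311]
tcp_rot: [[-0.998, -0.057, -0.0], [-0.057, 0.998, 0.0], [0.0, 0.0, -1.0]]
force: [1.4, 0.5, 0.2]
opening: 0.12
time_s: 16.25
position: [0.544, -0.0632, 0.031]
tcp_rot: [[-0.998, -0.058, -0.0], [-0.058, 0.998, 0.0], [0.0, 0.0, -1.0]]
force: [-0.1, -0.0, -0.7]
opening: 0.121
[ 0.544  -0.0632  0.031 ] -176.7
[282. 158.] [494. -66.] 3.3 [np.float64(40.0), np.float64(75.0)]
```

View pics/last.png

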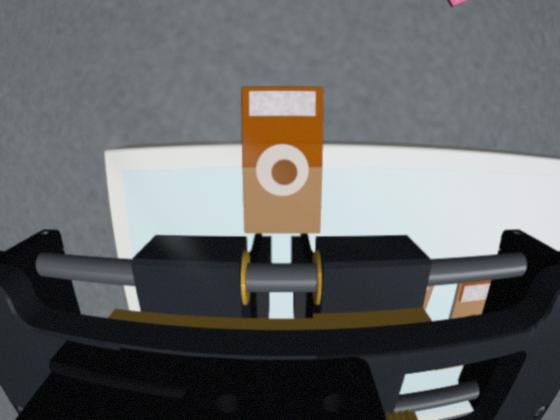

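```bash
python3 -m jog '[[[-3,0,0],[0,0,0],0.7],[[-3,0,-30],[0,0,0],0],[[30,0,-40],[0,0,0],0],[[73,0,-40],[0,0,0],0],[[73,0,-40],[0,0,0],0],[[73,0,-40],[0,0,0],0],[[73,0,-40],[0,0,0],0],[[73,0,-20],[0,0,0],0],[[73,0,0],[0,0,0],0],[[73,0,13],[0,0,0],0],[[73,0,15],[0,0,0],0.4],[[73,0,15],[0,0,0],0.4]]'
python3 -m jog '[[[0,0,0],[0,0,0],1],[[0,0,0],[0,0,0],1],[[0,0,0],[0,0,0],1],[[0,0,0],[0,0,0],1],[[0,0,0],[0,0,0],1],[[0,0,0],[0,0,0],1]]'
```

```text
time_s: 17.3
position: [0.4728, -0.0676, 0.0151]
tcp_rot: [[-0.998, -0.058, 0.0], [-0.058, 0.998, -0.0], [-0.0, -0.0, -1.0]]
force: [0.2, -0.6, 0.4]
opening: 0.785
time_s: 17.8
position: [0.4719, -0.0675, 0.0165]
tcp_rot: [[-0.998, -0.058, 0.001], [-0.058, 0.998, -0.0], [-0.001, -0.0, -1.0]]
force: [1.0, 0.5, 2.1]
opening: 0.446
```

```bash
python3 -m jog '[[[0,0,-15],[0,0,0],1],[[10,0,-50],[0,0,0],1],[[10,-100,-110],[0,0,15.9],1],[[10,-100,-110],[0,0,15.9],1],[[10,-100,-110],[0,0,15.9],1],[[-17,-198,-110],[0,0,15.9],1],[[-17,-198,-110],[0,0,15.9],1],[[-17,-198,-110],[0,0,15.9],1],[[-17,-198,-110],[0,0,15.9],1],[[-17,-198,-110],[0,0,15.9],1],[[-17,-198,-110],[0,0,15.9],1]]'
python3 plates.py
python3 - <<'E'
import cv2;cv2.imwrite("pics/c1.png",cv2.resize(cv2.imread("pics/last.png")[60:260,60:340],None,fx=2.5,fy=2.5))
E
```

```text
time_s: 18.72
position: [0.4985, -0.2625, 0.1255]
tcp_rot: [[-0.976, 0.218, -0.002], [0.218, 0.976, 0.002], [0.003, 0.002, -1.0]]
force: [-0.2, -0.9, -1.1]
opening: 0.449
[ 0.4985 -0.2625  0.1255] 167.4
[543. 214.] [570.   8.] -10.2 [np.float64(42.0), np.float64(46.0)]
[168. 175.] [ 451. -349.] -12.2 [np.float64(41.0), np.float64(75.0)]
```

View pics/c1.png

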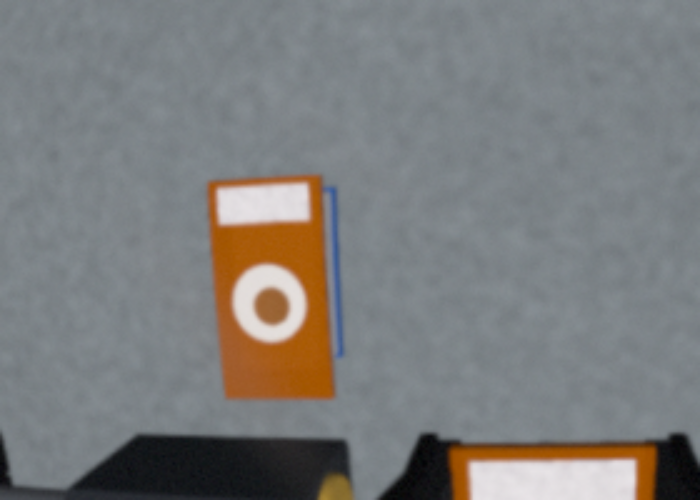

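```bash
python3 -m jog '[[[51,-93,10],[0,0,0],1],[[51,-93,20],[0,0,0],1],[[51,-93,30],[0,0,0],1],[[51,-93,60],[0,0,0],1],[[51,-93,80],[0,0,0],1],[[51,-93,90],[0,0,0],1],[[51,-93,90],[0,0,0],1],[[51,-93,90],[0,0,0],1],[[51,-93,90],[0,0,0],1]]'
```

```text
time_s: 19.52
position: [0.4306, -0.3434, 0.037]
tcp_rot: [[-0.976, 0.217, 0.001], [0.217, 0.976, -0.001], [-0.001, -0.001, -1.0]]
force: [-0.1, -0.0, -0.4]
opening: 0.449
```

```bash
python3 -m jog '[[[1.5,0,8],[0,0,0],1],[[1.5,0,13],[0,0,0],1],[[1.5,0,16],[0,0,0],1],[[1.5,0,16],[0,0,0],1],[[1.5,0,16],[0,0,0],1]]'
python3 -m jog '[[[0,0,0],[0,0,0],0.5],[[0,0,0],[0,0,0],0.35],[[0,0,0],[0,0,0],0.35],[[0,0,0],[0,0,0],0.35],[[0,0,-10],[0,0,0],0.35],[[0,0,-30],[0,0,0],0.35],[[0,0,-70],[0,0,0],0.5],[[0,0,-105],[0,0,0],0.6],[[0,0,-105],[0,0,0],0.6]]'
```

```text
time_s: 19.93
position: [0.43, -0.3454, 0.0225]
tcp_rot: [[-0.976, 0.217, 0.004], [0.217, 0.976, -0.005], [-0.005, -0.004, -1.0]]
force: [-1.5, -0.7, 8.6]
opening: 0.455
time_s: 20.68
position: [0.4313, -0.3466, 0.1316]
tcp_rot: [[-0.976, 0.218, 0.008], [0.218, 0.976, -0.01], [-0.01, -0.008, -1.0]]
force: [1.2, -1.1, 0.3]
opening: 0.5
```

```bash
python3 -m jog '[[[-133,388,0],[0,0,-15.9],0.88],[[-133,388,0],[0,0,-15.9],0.88],[[-133,388,0],[0,0,-15.9],0.88],[[-133,388,0],[0,0,-15.9],0.88],[[-133,388,0],[0,0,-15.9],0.88],[[-133,388,0],[0,0,-15.9],0.88],[[-133,388,0],[0,0,-15.9],0.88],[[-133,388,0],[0,0,-15.9],0.88],[[-133,388,0],[0,0,-15.9],0.88],[[-133,388,0],[0,0,-15.9],0.88],[[-133,388,40],[0,0,-15.9],0.88],[[-133,388,75],[0,0,-15.9],0.88]]'
python3 -m jog '[[[0,0,0],[0,0,0],0.88],[[0,0,0],[0,0,0],0.88],[[0,0,0],[0,0,0],0.88],[[0,0,0],[0,0,0],0.88]]'
python3 plates.py
```

```text
time_s: 21.68
position: [0.6459, 0.0088, 0.0513]
tcp_rot: [[-0.998, -0.062, 0.007], [-0.062, 0.998, -0.001], [-0.007, -0.001, -1.0]]
force: [-0.5, 0.3, -1.1]
opening: 0.117
time_s: 22.02
position: [0.6444, 0.0054, 0.0526]
tcp_rot: [[-0.998, -0.057, 0.004], [-0.057, 0.998, -0.001], [-0.004, -0.001, -1.0]]
force: [1.1, -0.2, -0.4]
opening: 0.123
[0.6444 0.0054 0.0526] -176.75
[396. 166.] [596.  71.] 3.0 [np.float64(39.0), np.float64(73.0)]
[293. 140.] [585.   8.] -4.7 [np.float64(39.0), np.float64(73.0)]
```

```bash
python3 -m jog '[[[0,0,12],[0,0,0],0.88],[[0,0,19],[0,0,0],0.88],[[2,0,20.5],[0,0,0],0.88],[[8,0,20.5],[0,0,0],0.88],[[14,0,20.5],[0,0,0],0.88],[[20,0,20.5],[0,0,0],0.88],[[28,0,20.5],[0,0,0],0.88],[[36,0,20.5],[0,0,0],0.88],[[44,0,20.5],[0,0,0],0.88],[[52,0,20.5],[0,0,0],0.88],[[60,0,20.5],[0,0,0],0.88],[[66,0,20.5],[0,0,0],0.88]]'
python3 -m jog '[[[7,0,0],[0,0,0],0.88],[[15,0,0],[0,0,0],0.88],[[22,0,0],[0,0,0],0.88],[[29,0,0],[0,0,0],0.88],[[34,0,0],[0,0,0],0.88],[[37,0,0],[0,0,0],0.88],[[37,0,0],[0,0,0],0.88]]'
python3 plates.py
```

```text
time_s: 23.07
position: [0.5775, 0.0022, 0.0304]
tcp_rot: [[-0.998, -0.057, 0.004], [-0.057, 0.998, -0.001], [-0.004, -0.001, -1.0]]
force: [3.5, 0.8, 5.7]
opening: 0.122
time_s: 23.65
position: [0.5402, 0.0001, 0.0304]
tcp_rot: [[-0.998, -0.057, 0.003], [-0.057, 0.998, -0.001], [-0.003, -0.001, -1.0]]
force: [2.4, 0.7, 7.3]
opening: 0.121
[5.402e-01 1.000e-04 3.040e-02] -176.71
[284. 159.] [491.  -2.] 2.7 [np.float64(40.0), np.float64(75.0)]
```

```bash
python3 -m jog '[[[-3,0,0],[0,0,0],0.7],[[-3,0,-30],[0,0,0],0],[[30,0,-40],[0,0,0],0],[[72,0,-40],[0,0,0],0],[[72,0,-40],[0,0,0],0],[[72,0,-40],[0,0,0],0],[[72,0,-40],[0,0,0],0],[[72,0,-20],[0,0,0],0],[[72,0,0],[0,0,0],0],[[72,0,12],[0,0,0],0],[[72,0,14],[0,0,0],0.4],[[72,0,14],[0,0,0],0.4]]'
python3 -m jog '[[[0,0,0],[0,0,0],1],[[0,0,0],[0,0,0],1],[[0,0,0],[0,0,0],1],[[0,0,0],[0,0,0],1],[[0,0,0],[0,0,0],1],[[0,0,0],[0,0,0],1]]'
```

```text
time_s: 24.7
position: [0.4682, -0.0038, 0.0145]
tcp_rot: [[-0.998, -0.058, -0.002], [-0.058, 0.998, 0.0], [0.002, 0.0, -1.0]]
force: [0.1, -0.2, -0.1]
opening: 0.784
time_s: 25.2
position: [0.4684, -0.0039, 0.016]
tcp_rot: [[-0.998, -0.058, 0.001], [-0.058, 0.998, -0.0], [-0.001, -0.0, -1.0]]
force: [0.1, -0.1, 1.8]
opening: 0.45
```

```bash
python3 -m jog '[[[0,0,-15],[0,0,0],1],[[10,0,-50],[0,0,0],1],[[10,-160,-110],[0,0,15.9],1],[[10,-160,-110],[0,0,15.9],1],[[10,-160,-110],[0,0,15.9],1],[[10,-160,-110],[0,0,15.9],1],[[-15,-260,-110],[0,0,15.9],1],[[-15,-260,-110],[0,0,15.9],1],[[-15,-260,-110],[0,0,15.9],1],[[-15,-260,-110],[0,0,15.9],1],[[-15,-260,-110],[0,0,15.9],1],[[-15,-260,-110],[0,0,15.9],1]]'
python3 plates.py .038
python3 - <<'E'
import cv2;cv2.imwrite("pics/c2.png",cv2.resize(cv2.imread("pics/last.png")[60:260,60:340],None,fx=2.5,fy=2.5))
E
```

```text
time_s: 26.2
position: [0.4968, -0.2613, 0.1251]
tcp_rot: [[-0.976, 0.218, -0.002], [0.218, 0.976, 0.002], [0.002, 0.002, -1.0]]
force: [-0.4, 0.9, 0.2]
opening: 0.449
[ 0.4968 -0.2613  0.1251] 167.39
[165. 178.] [ 451. -349.] -11.9 [np.float64(42.0), np.float64(75.0)]
```

View pics/c2.png

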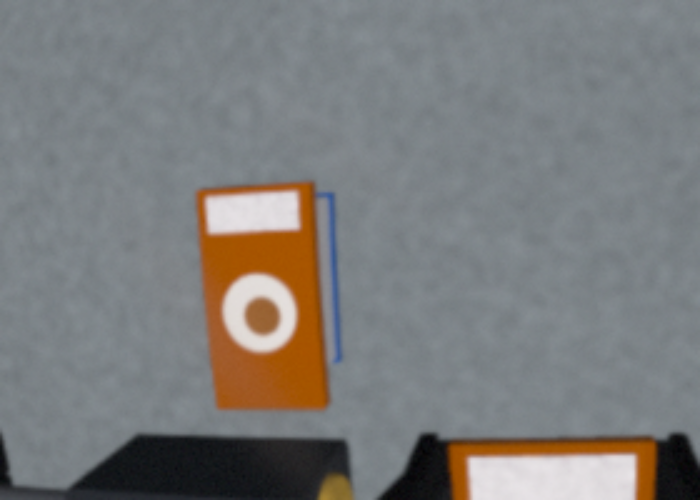

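```bash
python3 -m jog '[[[47.5,-95,10],[0,0,0],1],[[47.5,-95,20],[0,0,0],1],[[47.5,-95,30],[0,0,0],1],[[47.5,-95,60],[0,0,0],1],[[47.5,-95,80],[0,0,0],1],[[47.5,-95,88],[0,0,0],1],[[47.5,-95,88],[0,0,0],1],[[47.5,-95,88],[0,0,0],1],[[47.5,-95,88],[0,0,0],1]]'
```

```text
time_s: 27.0
position: [0.4312, -0.3436, 0.0381]
tcp_rot: [[-0.976, 0.217, -0.0], [0.217, 0.976, 0.001], [0.0, 0.001, -1.0]]
force: [-0.7, 0.2, 1.4]
opening: 0.451
```

```bash
python3 -m jog '[[[1,0,6],[0,0,0],1],[[1,0,10],[0,0,0],1],[[1,0,12.5],[0,0,0],1],[[1,0,12.5],[0,0,0],1],[[1,0,12.5],[0,0,0],1]]'
python3 -m jog '[[[0,0,0],[0,0,0],0.5],[[0,0,0],[0,0,0],0.35],[[0,0,0],[0,0,0],0.35],[[0,0,0],[0,0,0],0.35],[[0,0,-10],[0,0,0],0.35],[[0,0,-30],[0,0,0],0.35],[[0,0,-70],[0,0,0],0.5],[[0,0,-105],[0,0,0],0.6],[[0,0,-105],[0,0,0],0.6]]'
```

```text
time_s: 27.42
position: [0.4312, -0.3454, 0.0338]
tcp_rot: [[-0.977, 0.215, 0.004], [0.215, 0.977, -0.006], [-0.005, -0.005, -1.0]]
force: [-10.0, 7.9, 57.3]
opening: 0.448
time_s: 28.17
position: [0.4329, -0.3475, 0.1358]
tcp_rot: [[-0.976, 0.218, 0.007], [0.217, 0.976, -0.008], [-0.009, -0.007, -1.0]]
force: [1.2, -1.6, 0.1]
opening: 0.506
```

```bash
python3 -m jog '[[[-70,80,0],[0,0,0],0.6],[[-70,80,0],[0,0,0],0.6],[[-70,80,0],[0,0,0],0.6],[[-70,80,0],[0,0,0],0.6],[[-70,80,0],[0,0,0],0.6]]'
python3 plates.py .042
python3 - <<'E'
import cv2;cv2.imwrite("pics/c3.png",cv2.resize(cv2.imread("pics/last.png")[60:260,60:340],None,fx=2.5,fy=2.5))
E
```

```text
time_s: 28.58
position: [0.5161, -0.2803, 0.1293]
tcp_rot: [[-0.977, 0.215, -0.001], [0.215, 0.977, 0.001], [0.002, 0.001, -1.0]]
force: [-0.1, 0.0, -0.2]
opening: 0.409
[ 0.5161 -0.2803  0.1293] 167.58
[154. 136.] [ 438. -369.] -12.6 [np.float64(25.0), np.float64(82.0)]
```

View pics/c3.png

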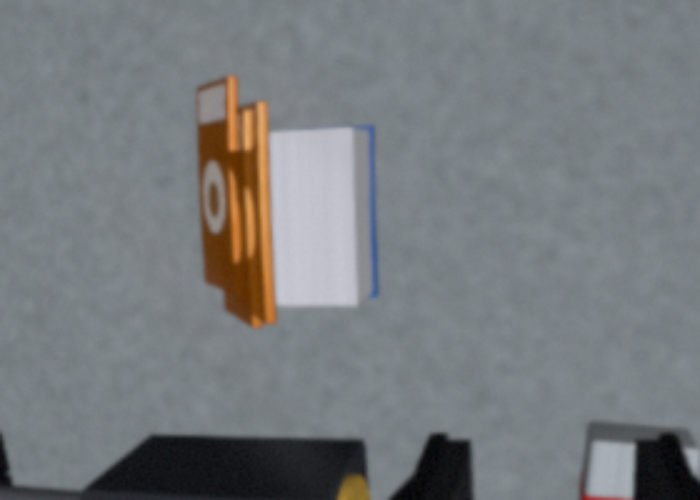

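```bash
python3 -m jog '[[[-15,-150,-30],[0,0,0],0.88],[[-15,-150,-30],[0,0,0],0.88],[[-15,-150,-30],[0,0,0],0.88],[[-15,-150,-30],[0,0,0],0.88],[[-15,-150,-30],[0,0,0],0.88],[[-15,-150,-30],[0,0,0],0.88],[[-15,-150,-30],[0,0,0],0.88]]'
python3 plates.py .02
python3 - <<'E'
import cv2,numpy as np
from h import *
a=cv2.resize(cv2.imread("pics/last.png")[60:240,200:400],None,fx=2.5,fy=2.5)
s=vision.capture("scene")[:,:,::-1]; i=vision.camera_info("scene")
p=i["camera_from_world"]@np.array([.45,-.36,.03,1]);K=i["intrinsics"];u=int(K[0,2]+K[0,0]*p[0]/-p[2]);v=int(K[1,2]-K[1,1]*p[1]/-p[2]);print(u,v)
b=cv2.resize(s[v-45:v+45,u-30:u+30],(300,450),interpolation=cv2.INTER_CUBIC)
cv2.imwrite("pics/c4.png",np.hstack([a,b]))
E
```

```text
time_s: 29.22
position: [0.4959, -0.4308, 0.159]
tcp_rot: [[-0.976, 0.22, -0.002], [0.22, 0.976, 0.003], [0.003, 0.002, -1.0]]
force: [1.0, 1.1, 0.2]
opening: 0.125
[ 0.4959 -0.4308  0.159 ] 167.29
[323. 121.] [ 437. -378.] -12.4 [np.float64(42.0), np.float64(88.0)]
219 130
```

View pics/c4.png

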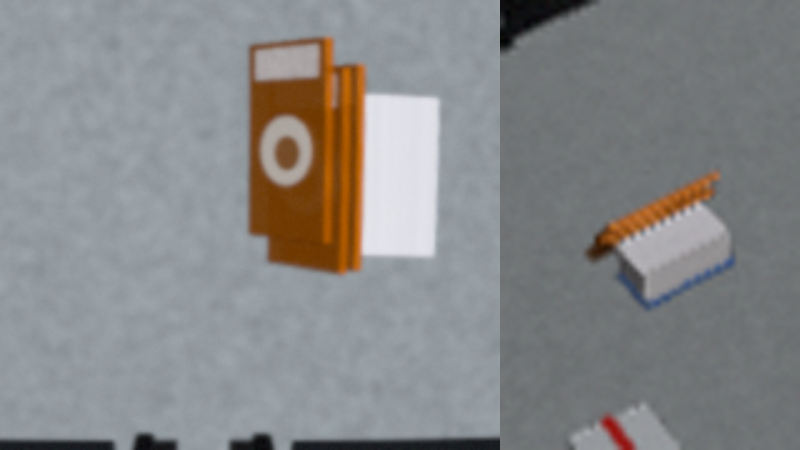

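Run:
```python
from h import *
s=bot.read_state();a=np.radians(-12.5);B=np.array([[np.cos(a),np.sin(a)],[-np.sin(a),np.cos(a)]])
f=lambda u,v,z:(B@(wray(u/2.5+200,v/2.5+60,z,s)[:2]-[.4505,-.348])*1000).round(1)
for n,u,v,zs in(("outer bottom",250,140,(0,.003)),("outer top",333,140,(.03,.036,.04)),("outer face top",324,140,(.03,.036,.04)),("mid top",355,150,(.03,.035,.04)),("inner top",365,150,(.03,.034,.04)),("block",438,170,(.03,)),("outer near",290,40,(.02,)),("outer far",290,238,(.02,)),("inner far",325,270,(.02,))):
    print(n,[f(u,v,z).tolist() for z in zs])
```

```text
outer bottom [[-11.4, -51.4], [-11.3, -51.6]]
outer top [[-11.6, -23.5], [-11.5, -24.4], [-11.5, -25.1]]
outer face top [[-11.5, -26.7], [-11.4, -27.6], [-11.4, -28.2]]
mid top [[-8.2, -15.4], [-8.2, -16.3], [-8.2, -17.3]]
inner top [[-8.3, -11.7], [-8.3, -12.5], [-8.3, -13.7]]
block [[-2.0, 16.0]]
outer near [[-48.8, -37.9]]
outer far [[25.3, -37.5]]
inner far [[37.3, -23.9]]
```

```bash
python3 -m jog '[[[65,76,0],[0,0,90],0.7],[[65,76,0],[0,0,90],0.7],[[65,76,0],[0,0,90],0.7],[[65,76,0],[0,0,90],0.7],[[65,76,0],[0,0,90],0.7],[[65,76,0],[0,0,90],0.7],[[65,76,0],[0,0,90],0.7],[[65,76,0],[0,0,90],0.7],[[65,76,0],[0,0,90],0.7],[[65,76,0],[0,0,90],0.7],[[65,76,0],[0,0,90],0.7],[[65,76,0],[0,0,90],0.7]]'
python3 -m jog '[[[0,0,60],[0,0,6],0.7],[[0,0,90],[0,0,6],0.7],[[0,0,110],[0,0,6],0.7],[[0,0,114],[0,0,6],0.7],[[0,0,114],[0,0,6],0.7],[[0,0,114],[0,0,6],0.7]]'
```

```text
time_s: 30.32
position: [0.4507, -0.3412, 0.1598]
tcp_rot: [[0.153, 0.988, -0.001], [0.988, -0.153, 0.001], [0.001, -0.001, -1.0]]
force: [0.6, -0.1, -0.7]
opening: 0.301
time_s: 30.82
position: [0.4514, -0.3429, 0.0469]
tcp_rot: [[0.25, 0.968, 0.001], [0.968, -0.25, -0.001], [-0.0, 0.001, -1.0]]
force: [0.9, 0.3, 0.9]
opening: 0.299
```

```bash
python3 -m jog '[[[0,0,8],[0,0,-2],0.7],[[0,0,13],[0,0,-2],0.7],[[0,0,14.5],[0,0,-2],0.7],[[0,0,14.5],[0,0,-2],0.7],[[-4,0,14.5],[0,0,-2],0.7],[[-8,0,14.5],[0,0,-2],0.7],[[-12,0,14.5],[0,0,-2],0.7],[[-16,0,14.5],[0,0,-2],0.7],[[-20,0,14.5],[0,0,-2],0.7],[[-24,0,14.5],[0,0,-2],0.7],[[-28,0,14.5],[0,0,-2],0.7],[[-28,0,14.5],[0,0,-2],0.7]]'
```

```text
time_s: 31.82
position: [0.4437, -0.3715, 0.0316]
tcp_rot: [[0.218, 0.976, 0.0], [0.976, -0.218, -0.001], [-0.001, 0.001, -1.0]]
force: [0.2, -0.5, 0.7]
opening: 0.303
```

```bash
python3 -m jog '[[[-5,0,0],[0,0,0],0.7],[[-10,0,0],[0,0,0],0.7],[[-15,0,0],[0,0,0],0.7],[[-20,0,0],[0,0,0],0.7],[[-25,0,0],[0,0,0],0.7],[[-30,0,0],[0,0,0],0.7],[[-36,0,0],[0,0,0],0.7],[[-42,0,0],[0,0,0],0.7],[[-42,0,0],[0,0,0],0.7]]'
python3 -m jog '[[[0,0,-40],[0,0,0],0.7],[[0,0,-80],[0,0,0],0.7],[[0,0,-120],[0,0,0],0.7],[[0,0,-120],[0,0,-7],0.7],[[0,0,-120],[0,0,-14],0.7],[[0,0,-120],[0,0,-21],0.7],[[0,0,-120],[0,0,-28],0.7],[[0,0,-120],[0,0,-35],0.7],[[0,0,-120],[0,0,-42],0.7],[[0,0,-120],[0,0,-49],0.7],[[0,0,-120],[0,0,-56],0.7],[[0,0,-120],[0,0,-63],0.7]]'
python3 -m jog '[[[0,0,0],[0,0,-27],0.7],[[0,0,0],[0,0,-27],0.7],[[0,0,0],[0,0,-27],0.7],[[0,0,0],[0,0,-27],0.7],[[0,0,0],[0,0,-27],0.7],[[0,0,0],[0,0,-27],0.7]]'
```

```text
time_s: 32.57
position: [0.4346, -0.4131, 0.0317]
tcp_rot: [[0.218, 0.976, 0.001], [0.976, -0.218, -0.002], [-0.001, 0.001, -1.0]]
force: [0.3, -0.1, 0.2]
opening: 0.298
time_s: 33.57
position: [0.4345, -0.4109, 0.1515]
tcp_rot: [[-0.775, 0.632, -0.0], [0.632, 0.775, 0.001], [0.001, 0.0, -1.0]]
force: [-0.4, -0.2, 0.2]
opening: 0.302
time_s: 34.07
position: [0.4345, -0.411, 0.1515]
tcp_rot: [[-0.976, 0.22, -0.0], [0.22, 0.976, 0.0], [0.0, 0.0, -1.0]]
force: [-0.0, -0.3, 0.5]
opening: 0.3
```

Move forward so the camera is above, and look.

```bash
python3 -m jog '[[[-70,0,0],[0,0,0],0.7],[[-70,0,0],[0,0,0],0.7],[[-70,0,0],[0,0,0],0.7],[[-70,0,0],[0,0,0],0.7],[[-70,0,0],[0,0,0],0.7]]'
python3 plates.py .008
python3 - <<'E'
import cv2
cv2.imwrite("pics/c5.png",cv2.resize(cv2.imread("pics/last.png")[20:240,140:420],None,fx=2.5,fy=2.5))
E
```

```text
time_s: 34.48
position: [0.5022, -0.4257, 0.151]
tcp_rot: [[-0.976, 0.218, -0.002], [0.218, 0.976, 0.001], [0.002, 0.001, -1.0]]
force: [-0.5, -0.1, -0.0]
opening: 0.299
[ 0.5022 -0.4257  0.151 ] 167.41
[277. 116.] [ 429. -414.] -13.0 [np.float64(51.0), np.float64(85.0)]
```

View pics/c5.png

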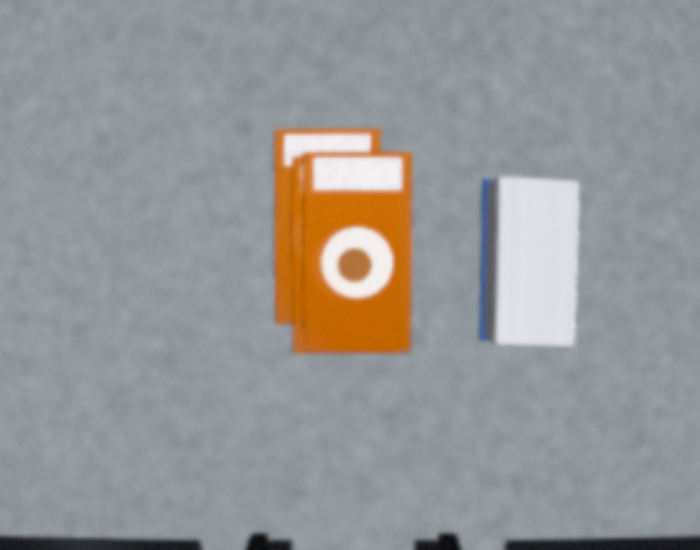

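```bash
cat > corners.py <<'E'
from h import *
import sys
# usage: corners.py z x0 y0 scale u,v u,v ...  -> rect centre/yaw in world and tool
z,x0,y0,k=map(float,sys.argv[1:5]);s=bot.read_state();p=s["position"];R=s["tcp_rot"]
w=np.array([wray(x0+float(a.split(",")[0])/k,y0+float(a.split(",")[1])/k,z,s) for a in sys.argv[5:]]);c=w.mean(0)
e=(w-np.roll(w,1,0))*1000
print("centre",(c*1000).round(1),"edges",np.hypot(e[:,0],e[:,1]).round(1),np.degrees(np.arctan2(e[:,1],e[:,0])).round(1),"tool",(R.T@(c-p)*1000).round(1))
E
echo top; python3 corners.py .012 140 20 2.5 303,153 411,153 411,352 303,352
echo mid;python3 corners.py .008 140 20 2.5 292,155 398,155 398,352 292,352
echo bot;python3 corners.py .004 140 20 2.5 275,128 380,128 380,323 275,323
```

```text
top
centre [ 434.4 -409.5   12. ] edges [74.2 39.4 74.3 40.3] [ 167.1   77.5  -12.3 -102.6] tool [ 69.    1.  139.3]
mid
centre [ 433.8 -413.9    8. ] edges [74.5 39.2 74.4 40.1] [ 167.    77.3  -12.3 -102.7] tool [ 68.6  -3.5 143.3]
bot
centre [ 421.8 -418.1    4. ] edges [74.8 39.4 74.6 40. ] [ 167.    76.9  -12.5 -102.8] tool [ 79.5 -10.2 147.3]
```

```bash
python3 -m jog '[[[69,1,0],[0,0,0],0.4],[[69,1,0],[0,0,0],0.4],[[69,1,40],[0,0,0],0.4],[[69,1,80],[0,0,0],0.4],[[69,1,110],[0,0,0],0.4],[[69,1,120],[0,0,0],0.4],[[69,1,120],[0,0,0],0.4],[[69,1,120],[0,0,0],0.4],[[69,1,120],[0,0,0],0.4]]'
```

```text
time_s: 35.28
position: [0.4366, -0.4118, 0.0334]
tcp_rot: [[-0.976, 0.217, 0.002], [0.217, 0.976, -0.003], [-0.003, -0.002, -1.0]]
force: [-0.3, 0.7, 1.1]
opening: 0.598
```

```bash
python3 -m jog '[[[2,1.5,10],[0,0,0],0.4],[[2,1.5,18],[0,0,0],0.4],[[2,1.5,22],[0,0,0],0.4],[[2,1.5,22],[0,0,0],0.4],[[2,1.5,22],[0,0,0],0.4]]'
```

```text
time_s: 35.7
position: [0.4341, -0.4084, 0.0093]
tcp_rot: [[-0.976, 0.217, -0.0], [0.217, 0.976, 0.001], [0.001, 0.0, -1.0]]
force: [0.8, -0.3, 0.3]
opening: 0.601
```

```bash
python3 -m jog '[[[0,0,0],[0,0,0],0.5],[[0,0,0],[0,0,0],0.6],[[0,0,0],[0,0,0],1],[[0,0,0],[0,0,0],1],[[0,0,0],[0,0,0],1],[[0,0,0],[0,0,0],1]]'
python3 -m jog '[[[0,0,-4],[0,0,0],1],[[0,0,-10],[0,0,0],1],[[0,0,-20],[0,0,0],1],[[0,0,-40],[0,0,0],1],[[0,0,-60],[0,0,0],1],[[0,0,-60],[0,0,0],1]]'
python3 - <<'E'
from h import *
s=bot.read_state();im=vision.capture("wrist");h=cv2.cvtColor(im,cv2.COLOR_RGB2HSV)
m=cv2.inRange(h,np.array((5,120,60)),np.array((20,255,255)));m[236:]=0
c=[x for x in cv2.findContours(m,0,1)[0] if cv2.contourArea(x)>100]
for x in c:print(cv2.boundingRect(x),cv2.contourArea(x))
E
```

```text
time_s: 36.2
position: [0.4344, -0.4088, 0.0098]
tcp_rot: [[-0.976, 0.217, 0.0], [0.217, 0.976, -0.0], [-0.0, -0.0, -1.0]]
force: [0.4, 1.0, 0.6]
opening: 0.443
time_s: 36.7
position: [0.436, -0.4109, 0.074]
tcp_rot: [[-0.976, 0.217, 0.005], [0.217, 0.976, -0.007], [-0.006, -0.005, -1.0]]
force: [1.2, 0.0, -0.1]
opening: 0.444
(242, 149, 79, 87) 5888.5
```

```bash
python3 -m jog '[[[-2.5,63,0],[0,0,0],1],[[-2.5,63,0],[0,0,0],1],[[-2.5,63,10],[0,0,0],1],[[-2.5,63,20],[0,0,0],1],[[-2.5,63,28],[0,0,0],1],[[-2.5,63,28],[0,0,0],1],[[-2.5,63,28],[0,0,0],1],[[-2.5,63,28],[0,0,0],1]]'
```

```text
time_s: 37.42
position: [0.4501, -0.3486, 0.0412]
tcp_rot: [[-0.976, 0.218, -0.0], [0.218, 0.976, -0.0], [0.0, -0.0, -1.0]]
force: [0.4, -0.4, 0.2]
opening: 0.446
```

```bash
python3 -m jog '[[[0,0.5,4],[0,0,0],1],[[0,0.5,7],[0,0,0],1],[[0,0.5,8.7],[0,0,0],1],[[0,0.5,8.7],[0,0,0],1],[[0,0.5,8.7],[0,0,0],1]]'
python3 -m jog '[[[0,0,0],[0,0,0],0.5],[[0,0,0],[0,0,0],0.4],[[0,0,0],[0,0,0],0.4],[[0,0,-5],[0,0,0],0.4],[[0,0,-20],[0,0,0],0.4],[[0,0,-60],[0,0,0],0.4],[[0,0,-60],[0,0,0],0.4]]'
```

```text
time_s: 37.83
position: [0.4503, -0.3471, 0.0328]
tcp_rot: [[-0.976, 0.217, -0.0], [0.217, 0.976, 0.0], [0.0, 0.0, -1.0]]
force: [-0.4, -0.3, -0.6]
opening: 0.445
time_s: 38.42
position: [0.4532, -0.35, 0.0984]
tcp_rot: [[-0.976, 0.217, 0.007], [0.217, 0.976, -0.008], [-0.009, -0.006, -1.0]]
force: [0.7, -1.0, -0.2]
opening: 0.601
```

```bash
python3 -m jog '[[[-68,-66,-55],[0,0,0],0.4],[[-68,-66,-55],[0,0,0],0.4],[[-68,-66,-55],[0,0,0],0.4],[[-68,-66,-55],[0,0,0],0.4],[[-68,-66,-55],[0,0,0],0.4],[[-68,-66,-55],[0,0,0],0.4],[[-68,-66,-55],[0,0,0],0.4]]'
python3 plates.py .008
python3 - <<'E'
import cv2,numpy as np
from h import *
im=cv2.imread("pics/last.png");h=cv2.cvtColor(im,cv2.COLOR_BGR2HSV);m=cv2.inRange(h,np.array((5,120,60)),np.array((20,255,255)));m[236:]=0
for x in cv2.findContours(m,0,1)[0]:
    if cv2.contourArea(x)>300:
        print(cv2.boundingRect(x), cv2.approxPolyDP(x,2.5,True)[:,0].tolist())
# labels
w=cv2.inRange(h,np.array((0,0,190)),np.array((179,60,255)));w[236:]=0
for x in cv2.findContours(w,0,1)[0]:
    if cv2.contourArea(x)>80: print("white",cv2.boundingRect(x))
E
```

```text
time_s: 39.0
position: [0.5011, -0.4244, 0.1466]
tcp_rot: [[-0.976, 0.217, -0.003], [0.217, 0.976, 0.003], [0.003, 0.003, -1.0]]
force: [-0.2, 0.1, 0.3]
opening: 0.597
[ 0.5011 -0.4244  0.1466] 167.48
[355. 126.] [ 452. -342.] -12.3 [np.float64(44.0), np.float64(82.0)]
[273. 118.] [ 428. -416.] -13.0 [np.float64(46.0), np.float64(85.0)]
(332, 83, 47, 87) [[334, 83], [332, 166], [375, 169], [378, 86]]
(248, 73, 50, 90) [[249, 73], [249, 150], [256, 152], [256, 162], [297, 162], [297, 84], [290, 82], [290, 73]]
white (437, 213, 32, 19)
white (521, 129, 39, 107)
white (341, 116, 30, 30)
white (263, 114, 28, 28)
white (259, 86, 36, 13)
white (338, 85, 37, 16)
white (252, 75, 35, 13)
```

```bash
python3 corners.py .034 0 0 1 334,83 378.5,86 375.5,169.5 332,166.5; python3 corners.py .008 0 0 1 255.5,83.5 297.5,83.5 297.5,162.5 255.5,162.5; python3 corners.py .004 0 0 1 248.5,73 290.5,73 290.5,150.5 248.5,150.5
```

```text
centre [ 450.3 -348.3   34. ] edges [71.7 39.1 73.3 39.3] [ 167.    76.9  -12.9 -105.5] tool [ 65.9  63.  113. ]
centre [ 434.3 -414.2    8. ] edges [73.6 38.3 73.5 39.2] [ 167.    77.3  -12.3 -102.6] tool [ 67.2  -4.9 138.8]
centre [ 422.4 -418.3    4. ] edges [73.3 38.8 73.1 39.5] [ 167.    76.9  -12.4 -102.8] tool [ 77.9 -11.4 142.8]
```

```bash
python3 -m jog '[[[67,-5,0],[0,0,0],0.4],[[67,-5,0],[0,0,0],0.4],[[67,-5,40],[0,0,0],0.4],[[67,-5,80],[0,0,0],0.4],[[67,-5,110],[0,0,0],0.4],[[67,-5,120],[0,0,0],0.4],[[67,-5,120],[0,0,0],0.4],[[67,-5,120],[0,0,0],0.4],[[67,-5,120],[0,0,0],0.4],[[67,-5,130],[0,0,0],0.4],[[67,-5,133],[0,0,0],0.4],[[67,-5,133],[0,0,0],0.4]]'
python3 -m jog '[[[0,0,3],[0,0,0],0.4],[[0,0,3],[0,0,0],0.4],[[0,0,3],[0,0,0],0.4],[[0,0,3],[0,0,0],0.4]]'
```

```text
time_s: 40.05
position: [0.4359, -0.4165, 0.0149]
tcp_rot: [[-0.976, 0.217, -0.0], [0.217, 0.976, 0.0], [0.0, 0.0, -1.0]]
force: [-0.4, 0.4, -0.5]
opening: 0.597
time_s: 40.38
position: [0.436, -0.4168, 0.012]
tcp_rot: [[-0.976, 0.217, 0.0], [0.217, 0.976, -0.0], [-0.0, -0.0, -1.0]]
force: [-0.3, -1.5, -0.3]
opening: 0.597
```

```bash
python3 -m jog '[[[2,2,3],[0,0,0],0.4],[[2,2,6],[0,0,0],0.4],[[2,2,6],[0,0,0],0.4],[[2,2,6],[0,0,0],0.4],[[2,2,6],[0,0,0],0.5],[[2,2,6],[0,0,0],0.6],[[2,2,6],[0,0,0],1],[[2,2,6],[0,0,0],1],[[2,2,6],[0,0,0],1],[[2,2,6],[0,0,0],1]]'
python3 -m jog '[[[0,0,-4],[0,0,0],1],[[0,0,-10],[0,0,0],1],[[0,0,-20],[0,0,0],1],[[0,0,-40],[0,0,0],1],[[0,0,-64],[0,0,0],1],[[0,0,-64],[0,0,0],1],[[0,0,-64],[0,0,0],1],[[0,0,-64],[0,0,0],1]]'
```

```text
time_s: 41.22
position: [0.4345, -0.4144, 0.0059]
tcp_rot: [[-0.976, 0.217, 0.0], [0.217, 0.976, -0.0], [-0.0, -0.0, -1.0]]
force: [-0.0, 0.3, 0.2]
opening: 0.443
time_s: 41.88
position: [0.4343, -0.4141, 0.0702]
tcp_rot: [[-0.976, 0.217, 0.0], [0.217, 0.976, -0.0], [-0.0, -0.0, -1.0]]
force: [0.2, 0.3, -0.4]
opening: 0.448
```

```bash
python3 -m jog '[[[-1.5,68,0],[0,0,0],1],[[-1.5,68,0],[0,0,0],1],[[-1.5,68,5],[0,0,0],1],[[-1.5,68,15],[0,0,0],1],[[-1.5,68,24],[0,0,0],1],[[-1.5,68,24],[0,0,0],1],[[-1.5,68,24],[0,0,0],1],[[-1.5,68,24],[0,0,0],1],[[-1.5,68,24],[0,0,0],1]]'
```

```text
time_s: 42.63
position: [0.4506, -0.3491, 0.0458]
tcp_rot: [[-0.976, 0.218, 0.0], [0.218, 0.976, -0.0], [-0.0, -0.0, -1.0]]
force: [-0.1, -0.5, -1.1]
opening: 0.445
```

```bash
python3 -m jog '[[[0,0.5,4],[0,0,0],1],[[0,0.5,7],[0,0,0],1],[[0,0.5,9.3],[0,0,0],1],[[0,0.5,9.3],[0,0,0],1],[[0,0.5,9.3],[0,0,0],1],[[0,0.5,9.3],[0,0,0],1]]'
python3 -m jog '[[[0,0,0],[0,0,0],0.5],[[0,0,0],[0,0,0],0.4],[[0,0,0],[0,0,0],0.4],[[0,0,-5],[0,0,0],0.4],[[0,0,-20],[0,0,0],0.4],[[0,0,-60],[0,0,0],0.4],[[0,0,-60],[0,0,0],0.4]]'
```

```text
time_s: 43.13
position: [0.4508, -0.3477, 0.0366]
tcp_rot: [[-0.976, 0.217, -0.0], [0.217, 0.976, -0.0], [0.0, -0.0, -1.0]]
force: [0.2, 0.0, 0.3]
opening: 0.446
time_s: 43.72
position: [0.4536, -0.3507, 0.1021]
tcp_rot: [[-0.976, 0.217, 0.007], [0.217, 0.976, -0.008], [-0.009, -0.006, -1.0]]
force: [1.1, -0.8, 0.5]
opening: 0.598
```

```bash
python3 -m jog '[[[-68,-66,-50],[0,0,0],0.4],[[-68,-66,-50],[0,0,0],0.4],[[-68,-66,-50],[0,0,0],0.4],[[-68,-66,-50],[0,0,0],0.4],[[-68,-66,-50],[0,0,0],0.4],[[-68,-66,-50],[0,0,0],0.4],[[-68,-66,-50],[0,0,0],0.4],[[-68,-66,-50],[0,0,0],0.4]]'
python3 plates.py .004;python3 plates.py .038
```

```text
time_s: 44.38
position: [0.5018, -0.4253, 0.1456]
tcp_rot: [[-0.976, 0.217, -0.002], [0.217, 0.976, 0.003], [0.003, 0.002, -1.0]]
force: [-0.0, -0.2, 0.2]
opening: 0.601
[ 0.5018 -0.4253  0.1456] 167.48
[357. 126.] [ 453. -341.] -13.1 [np.float64(45.0), np.float64(84.0)]
[270. 110.] [ 422. -418.] -12.9 [np.float64(39.0), np.float64(74.0)]
[ 0.502  -0.4256  0.1457] 167.48
[357. 125.] [ 450. -349.] -12.5 [np.float64(40.0), np.float64(75.0)]
[270. 110.] [ 424. -418.] -12.9 [np.float64(35.0), np.float64(66.0)]
```

```bash
python3 -m jog '[[[81,-8.5,0],[0,0,0],0.4],[[81,-8.5,0],[0,0,0],0.4],[[81,-8.5,40],[0,0,0],0.4],[[81,-8.5,80],[0,0,0],0.4],[[81,-8.5,110],[0,0,0],0.4],[[81,-8.5,120],[0,0,0],0.4],[[81,-8.5,130],[0,0,0],0.4],[[81,-8.5,132],[0,0,0],0.4],[[81,-8.5,132],[0,0,0],0.4],[[81,-8.5,132],[0,0,0],0.4],[[81,-8.5,132],[0,0,0],0.4]]'
```

```text
time_s: 45.4
position: [0.4228, -0.4187, 0.0162]
tcp_rot: [[-0.976, 0.217, 0.002], [0.217, 0.976, -0.003], [-0.002, -0.002, -1.0]]
force: [-0.5, 0.1, 0.2]
opening: 0.602
```

```bash
python3 -m jog '[[[0,0,8],[0,0,0],0.4],[[0,0,11],[0,0,0],0.4],[[0,0,12.5],[0,0,0],0.4],[[0,0,12.5],[0,0,0],0.4],[[0,0,12.5],[0,0,0],0.4],[[0,0,12.5],[0,0,0],0.4]]'
```

```text
time_s: 45.9
position: [0.4219, -0.4177, 0.002]
tcp_rot: [[-0.976, 0.217, 0.0], [0.217, 0.976, -0.0], [-0.0, -0.0, -1.0]]
force: [0.7, 0.3, -0.7]
opening: 0.598
```

```bash
python3 -m jog '[[[0,0,0],[0,0,0],0.5],[[0,0,0],[0,0,0],0.6],[[0,0,0],[0,0,0],1],[[0,0,0],[0,0,0],1],[[0,0,0],[0,0,0],1],[[0,0,0],[0,0,0],1]]'
python3 -m jog '[[[0,0,-4],[0,0,0],1],[[0,0,-10],[0,0,0],1],[[0,0,-20],[0,0,0],1],[[0,0,-40],[0,0,0],1],[[0,0,-68],[0,0,0],1],[[0,0,-68],[0,0,0],1],[[0,0,-68],[0,0,0],1],[[0,0,-68],[0,0,0],1]]'
```

```text
time_s: 46.4
position: [0.422, -0.4177, 0.0021]
tcp_rot: [[-0.976, 0.217, 0.0], [0.217, 0.976, -0.0], [-0.0, -0.0, -1.0]]
force: [0.1, 0.3, 1.4]
opening: 0.446
time_s: 47.07
position: [0.4218, -0.4175, 0.0706]
tcp_rot: [[-0.976, 0.217, 0.0], [0.217, 0.976, -0.0], [-0.0, -0.0, -1.0]]
force: [0.1, 0.4, -0.8]
opening: 0.44
```

```bash
python3 -m jog '[[[-12.7,74,0],[0,0,0],1],[[-12.7,74,0],[0,0,0],1],[[-12.7,74,5],[0,0,0],1],[[-12.7,74,12],[0,0,0],1],[[-12.7,74,20],[0,0,0],1],[[-12.7,74,20],[0,0,0],1],[[-12.7,74,20],[0,0,0],1],[[-12.7,74,20],[0,0,0],1],[[-12.7,74,20],[0,0,0],1]]'
```

```text
time_s: 47.82
position: [0.4502, -0.3491, 0.05]
tcp_rot: [[-0.976, 0.218, 0.0], [0.218, 0.976, -0.0], [-0.0, -0.0, -1.0]]
force: [-0.3, 0.4, -0.3]
opening: 0.443
```

```bash
python3 -m jog '[[[0,0.5,4],[0,0,0],1],[[0,0.5,7],[0,0,0],1],[[0,0.5,9.4],[0,0,0],1],[[0,0.5,9.4],[0,0,0],1],[[0,0.5,9.4],[0,0,0],1],[[0,0.5,9.4],[0,0,0],1]]'
python3 -m jog '[[[0,0,0],[0,0,0],0.5],[[0,0,0],[0,0,0],0.4],[[0,0,0],[0,0,0],0.4],[[0,0,-5],[0,0,0],0.4],[[0,0,-20],[0,0,0],0.4],[[0,0,-60],[0,0,0],0.4],[[0,0,-85],[0,0,0],0.4],[[0,0,-85],[0,0,0],0.4]]'
```

```text
time_s: 48.32
position: [0.4505, -0.3476, 0.0406]
tcp_rot: [[-0.976, 0.217, -0.0], [0.217, 0.976, 0.0], [0.0, 0.0, -1.0]]
force: [0.1, -0.4, -1.0]
opening: 0.443
time_s: 48.98
position: [0.4532, -0.3506, 0.1312]
tcp_rot: [[-0.976, 0.217, 0.007], [0.217, 0.976, -0.008], [-0.009, -0.007, -1.0]]
force: [0.3, -1.8, -0.5]
opening: 0.597
```

```bash
python3 -m jog '[[[-107,456,0],[0,0,-15.9],0.88],[[-107,456,0],[0,0,-15.9],0.88],[[-107,456,0],[0,0,-15.9],0.88],[[-107,456,0],[0,0,-15.9],0.88],[[-107,456,0],[0,0,-15.9],0.88],[[-107,456,0],[0,0,-15.9],0.88],[[-107,456,0],[0,0,-15.9],0.88],[[-107,456,0],[0,0,-15.9],0.88],[[-107,456,0],[0,0,-15.9],0.88],[[-107,456,0],[0,0,-15.9],0.88],[[-107,456,0],[0,0,-15.9],0.88],[[-107,456,0],[0,0,-15.9],0.88]]'
python3 -m jog '[[[0,0,30],[0,0,0],0.88],[[0,0,60],[0,0,0],0.88],[[0,0,75],[0,0,0],0.88],[[0,0,75],[0,0,0],0.88],[[0,0,75],[0,0,0],0.88],[[0,0,75],[0,0,0],0.88]]'
python3 plates.py
```

```text
time_s: 49.98
position: [0.656, 0.0803, 0.1255]
tcp_rot: [[-0.998, -0.063, 0.003], [-0.063, 0.998, 0.002], [-0.003, 0.002, -1.0]]
force: [-0.4, 1.1, 0.2]
opening: 0.124
time_s: 50.48
position: [0.6547, 0.0737, 0.0516]
tcp_rot: [[-0.998, -0.058, 0.002], [-0.058, 0.998, -0.0], [-0.002, -0.0, -1.0]]
force: [0.5, 0.3, 1.8]
opening: 0.118
[0.6547 0.0737 0.0516] -176.66
[284. 141.] [596.  71.] 3.1 [np.float64(38.0), np.float64(73.0)]
```

```bash
python3 -m jog '[[[0,0,12],[0,0,0],0.88],[[0,0,18],[0,0,0],0.88],[[2,0,19],[0,0,0],0.88],[[8,0,19],[0,0,0],0.88],[[14,0,19],[0,0,0],0.88],[[22,0,19],[0,0,0],0.88],[[30,0,19],[0,0,0],0.88],[[38,0,19],[0,0,0],0.88],[[46,0,19],[0,0,0],0.88],[[54,0,19],[0,0,0],0.88],[[62,0,19],[0,0,0],0.88],[[68,0,19],[0,0,0],0.88]]'
python3 -m jog '[[[7,0,0],[0,0,0],0.88],[[15,0,0],[0,0,0],0.88],[[23,0,0],[0,0,0],0.88],[[31,0,0],[0,0,0],0.88],[[38,0,0],[0,0,0],0.88],[[45,0,0],[0,0,0],0.88],[[49,0,0],[0,0,0],0.88],[[50,0,0],[0,0,0],0.88],[[50,0,0],[0,0,0],0.88]]'
python3 plates.py
```

```text
time_s: 51.53
position: [0.5849, 0.0702, 0.0318]
tcp_rot: [[-0.998, -0.059, -0.0], [-0.059, 0.998, 0.0], [0.0, 0.0, -1.0]]
force: [0.0, -0.5, 0.2]
opening: 0.119
time_s: 52.28
position: [0.5358, 0.0673, 0.0316]
tcp_rot: [[-0.998, -0.059, -0.0], [-0.059, 0.998, 0.0], [0.0, 0.0, -1.0]]
force: [0.2, 1.4, -0.8]
opening: 0.118
[0.5358 0.0673 0.0316] -176.64
[283. 158.] [485.  65.] 3.8 [np.float64(39.0), np.float64(74.0)]
```

```bash
python3 -m jog '[[[-3,0,0],[0,0,0],0.7],[[-3,0,-30],[0,0,0],0.4],[[30,0,-40],[0,0,0],0.3],[[68,0,-40],[0,0,0],0.3],[[68,0,-40],[0,0,0],0.3],[[68,0,-40],[0,0,0],0.3],[[68,0,-40],[0,0,0],0.3],[[68,0,-20],[0,0,0],0.3],[[68,0,-4],[0,0,0],0.3],[[68,0,0],[0,0,0],0.4],[[68,0,0],[0,0,0],0.4],[[68,0,0],[0,0,0],0.4]]'
python3 -m jog '[[[0,0,0],[0,0,0],0.5],[[0,0,0],[0,0,0],1],[[0,0,0],[0,0,0],1],[[0,0,0],[0,0,0],1],[[0,0,0],[0,0,0],1],[[0,0,0],[0,0,0],1]]'
```

```text
time_s: 53.33
position: [0.4694, 0.0632, 0.0316]
tcp_rot: [[-0.998, -0.059, 0.001], [-0.059, 0.998, -0.0], [-0.001, -0.0, -1.0]]
force: [0.2, -0.2, 0.9]
opening: 0.609
time_s: 53.83
position: [0.4686, 0.0633, 0.032]
tcp_rot: [[-0.998, -0.059, 0.001], [-0.059, 0.998, -0.0], [-0.001, -0.0, -1.0]]
force: [0.1, -0.8, 1.8]
opening: 0.442
```

```bash
python3 -m jog '[[[0,0,-6],[0,0,0],1],[[4,0,-18],[0,0,0],1],[[10,0,-40],[0,0,0],1],[[15,-20,-70],[0,0,4],1],[[15,-60,-95],[0,0,15.9],1],[[15,-100,-95],[0,0,15.9],1],[[15,-140,-95],[0,0,15.9],1],[[10,-180,-95],[0,0,15.9],1],[[5,-220,-95],[0,0,15.9],1],[[0,-260,-95],[0,0,15.9],1],[[-11,-300,-95],[0,0,15.9],1],[[-11,-326,-95],[0,0,15.9],1]]'
python3 -m jog '[[[0,0,0],[0,0,0],1],[[0,0,0],[0,0,0],1],[[0,0,0],[0,0,0],1],[[0,0,0],[0,0,0],1]]'
python3 plates.py .042
python3 - <<'E'
from h import *
im=cv2.imread("pics/last.png");h=cv2.cvtColor(im,cv2.COLOR_BGR2HSV);m=cv2.inRange(h,np.array((5,120,60)),np.array((20,255,255)));m[240:]=0
for x in cv2.findContours(m,0,1)[0]:
    if cv2.contourArea(x)>50: print(cv2.boundingRect(x), cv2.approxPolyDP(x,2.,True)[:,0].tolist())
E
```

```text
time_s: 54.83
position: [0.5004, -0.2664, 0.1275]
tcp_rot: [[-0.976, 0.219, 0.004], [0.219, 0.976, -0.004], [-0.005, -0.003, -1.0]]
force: [1.2, 0.2, -0.1]
opening: 0.445
time_s: 55.17
position: [0.4974, -0.2596, 0.1265]
tcp_rot: [[-0.976, 0.216, -0.002], [0.216, 0.976, 0.002], [0.002, 0.001, -1.0]]
force: [0.4, -0.4, 0.1]
opening: 0.441
[ 0.4974 -0.2596  0.1265] 167.52
[281. 223.] [ 510. -263.] 77.4 [np.float64(15.0), np.float64(61.0)]
[165. 176.] [ 450. -347.] -12.6 [np.float64(43.0), np.float64(75.0)]
(243, 217, 76, 23) [[318, 219], [247, 218], [243, 220], [243, 237], [249, 239], [248, 226], [251, 222], [311, 222], [312, 239], [318, 239]]
(138, 131, 54, 92) [[138, 134], [145, 221], [187, 222], [191, 215], [186, 131]]
```

```bash
python3 corners.py .1265 0 0 1 243,219 319,219
```

```text
centre [ 478.4 -256.2  126.5] edges [40. 40.] [-102.5   77.5] tool [19.5 -0.9  0.1]
```

```bash
python3 -m jog '[[[44.7,-96.4,5],[0,0,0],1],[[44.7,-96.4,10],[0,0,0],1],[[44.7,-96.4,20],[0,0,0],1],[[44.7,-96.4,45],[0,0,0],1],[[44.7,-96.4,60],[0,0,0],1],[[44.7,-96.4,71],[0,0,0],1],[[44.7,-96.4,71],[0,0,0],1],[[44.7,-96.4,71],[0,0,0],1],[[44.7,-96.4,71],[0,0,0],1],[[44.7,-96.4,71],[0,0,0],1]]'
```

```text
time_s: 56.05
position: [0.4347, -0.346, 0.0567]
tcp_rot: [[-0.976, 0.216, 0.001], [0.216, 0.976, -0.002], [-0.002, -0.001, -1.0]]
force: [0.3, 0.4, -0.1]
opening: 0.446
```

```bash
python3 -m jog '[[[2,1.2,5],[0,0,0],1],[[2,1.2,9],[0,0,0],1],[[2,1.2,11.5],[0,0,0],1],[[2,1.2,11.5],[0,0,0],1],[[2,1.2,11.5],[0,0,0],1],[[2,1.2,11.5],[0,0,0],1]]'
```

```text
time_s: 56.55
position: [0.432, -0.3439, 0.0441]
tcp_rot: [[-0.976, 0.217, -0.0], [0.217, 0.976, 0.001], [0.0, 0.001, -1.0]]
force: [0.0, 1.2, 1.6]
opening: 0.44
```

```bash
python3 -m jog '[[[0,0,0],[0,0,0],0.5],[[0,0,0],[0,0,0],0.4],[[0,0,0],[0,0,0],0.4],[[0,0,-5],[0,0,0],0.4],[[0,0,-20],[0,0,0],0.4],[[0,0,-60],[0,0,0],0.4],[[0,0,-100],[0,0,0],0.2],[[-70,80,-100],[0,0,0],0.1],[[-70,80,-100],[0,0,0],0.1],[[-70,80,-100],[0,0,0],0],[[-70,80,-100],[0,0,0],0],[[-70,80,-100],[0,0,0],0]]'
python3 plates.py .046; cp pics/last.png pics/stack.png
python3 -m jog '[[[-160,-70,-20],[0,0,0],0],[[-160,-70,-20],[0,0,0],0],[[-160,-70,-20],[0,0,0],0],[[-160,-70,-20],[0,0,0],0],[[-160,-70,-20],[0,0,0],0],[[-160,-70,-20],[0,0,0],0],[[-160,-70,-20],[0,0,0],0],[[-160,-70,-20],[0,0,0],0]]'
python3 plates.py .046
python3 - <<'E'
import cv2,numpy as np
a=cv2.imread("pics/stack.png")[60:240,60:260];b=cv2.imread("pics/last.png")[40:240,170:390]
a=cv2.copyMakeBorder(a,0,20,0,0,0)
cv2.imwrite("pics/c6.png",cv2.resize(np.hstack([b,a]),None,fx=1.9,fy=1.9,interpolation=cv2.INTER_CUBIC))
E
```

```text
time_s: 57.55
position: [0.5185, -0.2805, 0.1444]
tcp_rot: [[-0.977, 0.214, 0.0], [0.214, 0.977, -0.001], [-0.0, -0.001, -1.0]]
force: [-0.4, 0.4, -0.0]
opening: 0.947
[ 0.5185 -0.2805  0.1444] 167.63
[186. 142.] [ 449. -347.] -12.5 [np.float64(44.0), np.float64(76.0)]
time_s: 58.27
position: [0.6564, -0.3839, 0.1631]
tcp_rot: [[-0.976, 0.218, -0.003], [0.218, 0.976, 0.002], [0.004, 0.002, -1.0]]
force: [0.4, -0.4, 0.2]
opening: 1.0
[ 0.6564 -0.3839  0.1631] 167.39
[270.   6.] [ 486. -356.] 76.6 [np.float64(12.0), np.float64(40.0)]
```

View pics/c6.png

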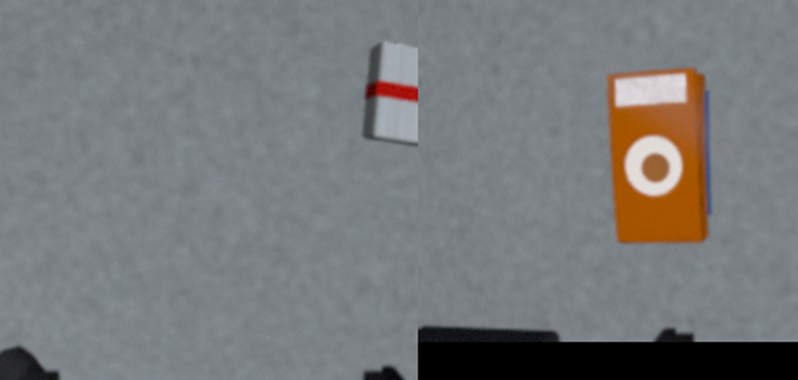

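```bash
cat > wt.py <<'E'
from h import *
import sys
s=bot.read_state();im=cv2.imread("pics/last.png") if len(sys.argv)>1 else vision.capture("wrist")[:,:,::-1]
h=cv2.cvtColor(im,cv2.COLOR_BGR2HSV)
r=cv2.inRange(h,np.array((0,150,80)),np.array((6,255,255)))|cv2.inRange(h,np.array((174,150,80)),np.array((179,255,255)));r[236:]=0
c=max(cv2.findContours(r,0,1)[0],key=cv2.contourArea);x,y,w,hh=cv2.boundingRect(c);print("red",x,y,w,hh)
M=np.zeros_like(r);M[max(0,y-50):y+hh+50,max(0,x-20):x+w+20]=255
m=(cv2.inRange(h,np.array((0,0,165)),np.array((179,50,255)))|r)&M;m[236:]=0
m=cv2.morphologyEx(m,cv2.MORPH_CLOSE,np.ones((5,5)))
c=max(cv2.findContours(m,0,1)[0],key=cv2.contourArea);print(cv2.boundingRect(c))
p=np.array([wray(u,v,.024,s)[:2] for u,v in c[:,0]],np.float32)*1000
R=cv2.minAreaRect(p);B=cv2.boxPoints(R);print(R,B.round(1).tolist())
d=np.append(np.array(R[0])/1000,.024)-s["position"];print("tool",(s["tcp_rot"].T@d*1000).round(1),"pos",s["position"].round(4))
print("V bench",h[150,280],"near",h[y-10:y+hh+10:6,x+w//2].tolist())
E
python3 wt.py 1
```

```text
red 367 83 41 13
(367, 62, 42, 54)
((577.341064453125, -263.42877197265625), (40.96205520629883, 47.646636962890625), 72.41266632080078) [[548.4000244140625, -275.79998779296875], [593.9000244140625, -290.20001220703125], [606.2000122070312, -251.10000610351562], [560.7999877929688, -236.6999969482422]]
tool [103.1  99.9 139.9] pos [ 0.6566 -0.3837  0.1634]
V bench [ 98  21 136] near [[107, 21, 174], [105, 20, 178], [179, 94, 162], [1, 230, 166], [103, 17, 175], [107, 20, 177]]
```

```bash
python3 -m jog '[[[103,100,0],[0,0,5],0.1],[[103,100,0],[0,0,5],0.1],[[103,100,0],[0,0,5],0.1],[[103,100,0],[0,0,5],0.1],[[103,100,40],[0,0,5],0.1],[[103,100,80],[0,0,5],0.1],[[103,100,80],[0,0,5],0.1],[[103,100,80],[0,0,5],0.1],[[103,100,80],[0,0,5],0.1],[[103,100,80],[0,0,5],0.1]]'
python3 -m jog '[[[0,0,30],[0,0,0],0.1],[[0,0,50],[0,0,0],0.1],[[0,0,60],[0,0,0],0.1],[[0,0,70],[0,0,0],0.1],[[0,0,70],[0,0,0],0.1],[[0,0,70],[0,0,0],0.1]]'
```

```text
time_s: 59.15
position: [0.5814, -0.2657, 0.0871]
tcp_rot: [[-0.953, 0.302, 0.004], [0.302, 0.953, -0.003], [-0.005, -0.002, -1.0]]
force: [-0.7, 0.3, 0.6]
opening: 0.898
time_s: 59.65
position: [0.5805, -0.2649, 0.015]
tcp_rot: [[-0.953, 0.301, 0.001], [0.301, 0.953, -0.001], [-0.001, -0.0, -1.0]]
force: [-0.6, -1.1, -0.5]
opening: 0.9
```

```bash
python3 -m jog '[[[3,0.5,6],[0,0,0],0.1],[[3,0.5,9],[0,0,0],0.1],[[3,0.5,9],[0,0,0],0.3],[[3,0.5,9],[0,0,0],0.45],[[3,0.5,9],[0,0,0],1],[[3,0.5,9],[0,0,0],1],[[3,0.5,9],[0,0,0],1],[[3,0.5,9],[0,0,0],1],[[3,0.5,9],[0,0,0],1],[[3,0.5,9],[0,0,0],1]]'
python3 -m jog '[[[0,0,-5],[0,0,0],1],[[0,0,-15],[0,0,0],1],[[0,0,-40],[0,0,0],1],[[0,0,-75],[0,0,0],1],[[0,0,-90],[0,0,0],1],[[0,0,-90],[0,0,0],1],[[0,0,-90],[0,0,0],1]]'
python3 wt.py 2>&1 | head -2
```

```text
time_s: 60.48
position: [0.5773, -0.2628, 0.0052]
tcp_rot: [[-0.953, 0.302, 0.0], [0.302, 0.953, 0.0], [0.0, 0.0, -1.0]]
force: [0.3, 0.9, 0.7]
opening: 0.454
time_s: 61.07
position: [0.5774, -0.2633, 0.0962]
tcp_rot: [[-0.954, 0.301, 0.001], [0.301, 0.954, -0.001], [-0.002, -0.001, -1.0]]
force: [0.3, -0.2, -5.2]
opening: 0.459
Traceback (most recent call last):
  File "wt.py", line 6, in <module>
```

```bash
python3 -m jog '[[[95,-119,0],[0,0,-5],1],[[95,-119,0],[0,0,-5],1],[[95,-119,0],[0,0,-5],1],[[95,-119,0],[0,0,-5],1],[[95,-119,0],[0,0,-5],1],[[95,-119,10],[0,0,-5],1],[[95,-119,25],[0,0,-5],1],[[95,-119,30],[0,0,-5],1],[[95,-119,30],[0,0,-5],1],[[95,-119,30],[0,0,-5],1],[[95,-119,30],[0,0,-5],1]]'
```

```text
time_s: 62.03
position: [0.4515, -0.3475, 0.065]
tcp_rot: [[-0.976, 0.216, 0.0], [0.216, 0.976, 0.0], [-0.0, 0.0, -1.0]]
force: [0.8, 0.0, -4.7]
opening: 0.459
```

```bash
python3 -m jog '[[[0.5,0,5],[0,0,0],1],[[0.5,0,9],[0,0,0],1],[[0.5,0,11],[0,0,0],1],[[0.5,0,11],[0,0,0],1],[[0.5,0,11],[0,0,0],1]]'
python3 -m jog '[[[0,0,1],[0,0,0],1],[[0,0,1.7],[0,0,0],1],[[0,0,1.7],[0,0,0],1],[[0,0,1.7],[0,0,0],1]]'
```

```text
time_s: 62.45
position: [0.4502, -0.3477, 0.054]
tcp_rot: [[-0.976, 0.217, -0.0], [0.217, 0.976, 0.0], [0.0, 0.0, -1.0]]
force: [0.4, -0.5, -4.5]
opening: 0.459
time_s: 62.78
position: [0.4503, -0.3479, 0.0525]
tcp_rot: [[-0.976, 0.217, 0.0], [0.217, 0.976, -0.0], [-0.0, -0.0, -1.0]]
force: [-0.2, -0.6, -4.4]
opening: 0.458
```

```bash
python3 -m jog '[[[0,0,0.7],[0,0,0],1],[[0,0,0.7],[0,0,0],1],[[0,0,0.7],[0,0,0],1]]'
python3 -m jog '[[[0,0,0],[0,0,0],0.5],[[0,0,0],[0,0,0],0.4],[[0,0,0],[0,0,0],0.3],[[0,0,0],[0,0,0],0.3],[[0,0,-5],[0,0,0],0.3],[[0,0,-20],[0,0,0],0.3],[[0,0,-50],[0,0,0],0.3],[[0,0,-90],[0,0,0],0.3],[[-70,80,-110],[0,0,0],0.3],[[-70,80,-110],[0,0,0],0.3],[[-70,80,-110],[0,0,0],0.3],[[-70,80,-110],[0,0,0],0.3]]'
python3 -m jog '[[[0,40,0],[0,0,0],0.3],[[0,40,0],[0,0,0],0.3],[[0,40,0],[0,0,0],0.3],[[0,40,0],[0,0,0],0.3]]'
sed -i 's/\.024/.070/g' wt.py; python3 wt.py; python3 plates.py .046
python3 - <<'E'
from h import *
im=vision.capture("top");cv2.imwrite("pics/topend.png",im[:,:,::-1])
f=lambda u,v,z:ray("top",u,v,z)
[print(*r) for r in rects(im,(5,60,60),(20,255,240),f,.046)]
E
```

```text
time_s: 63.03
position: [0.4503, -0.3478, 0.0518]
tcp_rot: [[-0.976, 0.217, -0.0], [0.217, 0.976, 0.0], [0.0, 0.0, -1.0]]
force: [0.2, -0.5, -3.9]
opening: 0.457
time_s: 64.03
position: [0.5405, -0.2827, 0.1642]
tcp_rot: [[-0.977, 0.213, 0.006], [0.213, 0.977, -0.002], [-0.006, -0.001, -1.0]]
force: [0.7, -0.0, -0.0]
opening: 0.7
time_s: 64.37
position: [0.5443, -0.2462, 0.1618]
tcp_rot: [[-0.976, 0.216, -0.0], [0.216, 0.976, -0.001], [0.0, -0.001, -1.0]]
force: [0.4, 0.1, -0.8]
opening: 0.698
red 117 120 51 12
(117, 84, 51, 71)
((446.2768249511719, -343.2498779296875), (46.98750305175781, 57.04804992675781), 78.19002532958984) [[413.5, -360.3999938964844], [469.3999938964844, -372.1000061035156], [479.0, -326.1000061035156], [423.20001220703125, -314.3999938964844]]
tool [  74.7 -115.9   91.9] pos [ 0.5443 -0.2462  0.1618]
V bench [104  21 132] near [[104, 19, 175], [103, 20, 175], [179, 134, 166], [1, 229, 166], [104, 21, 178], [105, 20, 177]]
[ 0.5443 -0.2467  0.1618] 167.44
[158. 120.] [ 450. -345.] -11.8 [np.float64(45.0), np.float64(76.0)]
[430. 254.] [ 490. -352.] -89.8 [np.float64(32.0), np.float64(45.0)]
[278. 137.] [771.  35.] 87.7 [np.float64(24.0), np.float64(73.0)]
[544. 158.] [ 741. -637.] 11.8 [np.float64(50.0), np.float64(123.0)]
```

```bash
python3 -c "
from rig import bot
print(bot.hand_in())"
```

```text
the job is handed in; nothing more can be done
None
```

The job is handed in at about 64 s of the 210 s allowed. The selector is on the green mark, all four amber plates present are stacked on the block, and the steel weight is on top.

- **Selector:** I turned it about 69° clockwise. The wrist picture afterwards showed the bar pointing at the green mark.
- **Plates:** Each one was slid out over the front edge of the light box and gripped there.
- **Mishap:** While I was placing the third plate, the fingertips most likely caught the plates already stacked. The wrist force reached about 57 N, under the 120 N limit. That pushed all three plates down against the side of the block. I laid them flat on the bench, gripped each with only the fingertips, and stacked them again one at a time, then added the fourth. I can't rule out that this contact broke the 40 N limit on the arm or gripper body, but the fingertips were the parts in contact.
- **Weight:** It had been knocked about 5 cm from where I first saw it, so I located it again before gripping it.

**Last checks**
- **Stack:** The last reading before the weight went on put it at (449, -347) mm, turned -12.5°. I had measured the block at (450.5, -348) mm, -12.5°. The reading after the weight, (450, -345) mm, is less exact because the weight covers part of the stack.
- **Weight:** I released it with the gripper at (450.3, -347.8) mm. The camera reading afterwards was (446, -343) mm, about 6 mm from the block centre. It is biased because it picked up the sides of the weight and a plate label.
- **Bystanders and dial:** The top camera found no plate left on the light box and the keys where they started, within a few millimetres. I did not measure the jar again. I also did not look at the selector again after the first step, but nothing touched it later.
- **Final look:** I had used all 16 picture views, so the finished stack was checked only by these measurements.

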